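# Full-stroke check of a displacement probe on the cam test stand

### The arm

A 6-joint arm with a two-finger parallel gripper is mounted at the origin on the work surface. World frame = base frame: x ahead of the robot, y to its left, z up, the work surface at z = 0. Lengths are in mm, angles in degrees, forces in N, time in s.
With the tool pointing down it reaches from about 300 to 850 mm from the base axis. Payload 4.2 kg.
Tool frame: the origin (TCP) lies on the centre line of the jaws, within the pads' length; the fingertips stand 14 mm ahead of it and the grasp point (between the pads) lies 5 mm behind it; z points along the fingers, y is the direction in which the jaws open and shut (so a half turn about z gives the same grasp; the last joint's range is limited). The gripper opens to 91 mm and grips with 3 to 60 N. Pads are 32 mm wide; open, the fingers measure 118 mm over their backs; the gripper's body (76 mm by 178 mm) begins 60 mm behind the grasp point.
Start: joints at [-72.365, 18.312, 89.639, -0, 72.044, -1.146], TCP at [185.131, -544.397, 227.976] pointing down, gripper open.
Joint ranges: [-177.97, 177.97], [-48.28, 115.42], [12.27, 149.76], [-77.06, 257.06], [2.81, 150.46], [-146.56, 146.56]. Speed limits (degrees/s): [147.25, 147.25, 180, 180, 180, 180].

### API

Orientations are given as [roll, pitch, yaw] about the fixed x, y, z axes, in that order (R = Rz(yaw) Ry(pitch) Rx(roll)).
In Python, from workcell import env gives the robot as it stands.
- The arm moves only by the tool play_rows, never from a script. Its argument "increments" is a list of rows, each a list of 5 numbers: the shift along the world's x, y, z in mm, then the turn about the world's z in degrees, then the closure, from 0 (fully open) to 1 (shut). In form: [[x, y, z, yaw, fingers], ...]. A call has 1 to 20 rows; each row shifts and turns the commanded pose from where the row before left it; what a row does not reach is not made up. A row lasts 1/8 s, in which the tool goes at most 62.5 mm and 10.7 degrees, less where a joint would pass 70% of its speed; a pose out of reach is approached as far as the arm can. A call is refused whole if a number of a shift passes 62.5 or a number of a turn 10.7, either way. A call with a gripper value outside its range is refused whole. The fingers move at their own pace and stop on an object; "newtons" is the grip in N (left out, the last holds). Time passes only in rows, so rows that do not move let the fingers close. It gives the time, the measured TCP pose, the force and the opening at its end, in the units of the state.
- env.state(): the state, without advancing time (a new reading comes with each control period).
- env.grab_frame(name): name is "scene" or "side" or "wrist"; returns the picture (384x512x3 uint8, red, green, blue); there is no depth.
- env.calibration(name): a dict with "fx", "fy", "cx", "cy" (pixels), "R" (3x3) and "t" (3): a world point X has camera coordinates R X + t; the wrist camera has in their place "hand_eye" (4x4, takes a point from camera to tool coordinates, whose origin is the TCP and whose axes are the flange's). Camera axes: x right, y down, z forward; pixel columns grow to the right and rows downward; lengths in mm; the calibration is good to about 2 mm. A picture is of the moment at which its call begins: read the wrist's pose just before it. calibration takes no time and is no camera call.
- env.job_done(): hands the job in, once; it reports no verdict.
The state is a dict: "time_s": time; "qpos": joint angles; "qvel": joint speeds; "effort": joint torques, N m; "ee_pos": TCP position; "ee_rot": TCP orientation; "force": force on the tool from outside, world axes, zero at the start; "torque": the same for the moment, N m; "gripper_width": finger opening in mm.
Only numpy, scipy, OpenCV 4.12 (cv2) and the standard library are available. Lean on these libraries where they do the work, as an engineer would, in place of code of your own. Each camera call takes 0.05 s, during which the arm holds its last target.

### The job

Set the sprung displacement probe up at full stroke on the sloping cam test stand. Take the one cam plate whose bolt holes match the studs on the stand's hub, seat it flat on the hub face with its lobe turned well away from the probe, and then slide the probe carriage fully home against its stop, so that the plunger is still free. Now turn the cam until its high point sits squarely on the probe tip and pushes the plunger in, let go of everything, and leave the other cam plates and the things lying on the bench where they are.

Things in the scene. Friction and masses are not known exactly. Their poses are not given: they have to be found in the camera images.
- cam3: Aluminium cam plate with THREE bolt holes, the one that fits the hub; lies flat on the bench, in any of three places. Plate 8 mm thick: low side 36 mm radius about the axis, drawn out to one lobe. Holes 11.5 mm, through, on 26 mm radius at 60, 180, 300 degrees from its x. Origin: on the axis at the underside; z up through the boss, x to the high point. 0.2 to 0.41 kg.
- cam3_nose (a point): The high point of cam3: 50 mm from its axis along its x, at half thickness. The nose is rounded to 22 mm radius about a point 28 mm from the axis, the flanks are straight.
- cam3_boss (a point): Top centre of cam3's boss, 40 mm above the underside. The boss is 30 mm across with two parallel spanner flats 20 mm apart and parallel to cam x (fingers close along cam y); it rises 32 mm above the plate. Hold and turn the cam by these flats, in their upper 28 mm, clear of the stud ends.
- cam4: Cam plate of the same material, outline and boss, but with FOUR bolt holes (26 mm radius; 45, 135, 225, 315 degrees from its x): does not fit the hub. Origin and axes as cam3. Leave it.
- cam5: Cam plate of the same material, outline and boss, but with FIVE bolt holes (26 mm radius; 36, 108, 180, 252, 324 degrees from its x): does not fit the hub. Origin and axes as cam3. Leave it.
- bed_axis (a point): Centre of the hub face, with the fixed bed's axes. The stand (white base, steel bed 140 by 250 mm) is fixed to the bench and slopes 30 degrees towards the robot, turned up to 0.3 rad. z: hub axis, square out of the bed, 30 degrees from vertical, leaning to the robot; x: up the slope; y: level, from hub to probe. It lies 24 mm above the bed.
- hub_face (a point): The same point on the turning hub: dark disc 66 mm across with three studs 8 mm thick on 26 mm radius, at 0, 120, 240 degrees from its x about its z. Studs stand 11 mm out, the last 4 mm tapered; they show 3 mm above a seated cam's plate. A cam fits in three positions: cam x at 60, 180 or 300 degrees from this x; seated, its underside lies flat on the face, origins together.
- hub (a joint): Turn of the hub about its z (rad, positive anticlockwise seen from above the bed; at 0 the first stud points up the slope, along the bed's x). Free over +-6 rad with a stiff bearing (about 0.1 N m); stays where it is left. Starts within +-1.
- carriage (a joint): Slide of the probe carriage (m): 0 right back, 0.045 fully home against its stop; it moves along the bed's y towards the hub. Takes about 9 N, stays where left. Starts 27 to 45 mm short of home; there a cam on the hub turns freely. Home, the tip stands 40 mm from the hub axis, 4 mm clear of the cam's low side; the lobe meets it from about 35 degrees off.
- thumb_screw (a point): Top centre of the black thumb screw on the carriage, 18 mm thick, 26 mm tall, axis along the bed's z, top 69 mm above the bed: grip it to slide the carriage. The clamp block under it is 32 by 30 mm, its top 40 mm above the bed. At home the screw's axis is 95 mm from the hub axis.
- plunger (a joint): How far the sprung plunger is pushed into the probe (m): 0 fully out, 0.014 the most. The high point pushes it in about 8 to 10 mm. Spring 1.5 N at the start plus 0.3 N per mm.
- probe_tip (a point): Foremost point of the plunger's 12 mm ball tip, facing the hub axis along the bed's -y, 28 mm above the bed (half thickness of a seated cam).
- gauge: Bystander: small black pressure gauge lying on its back, 63 mm across, 28 mm high, brass stem along its -y. Leave it.
- adapter: Bystander: upright brass hexagon adapter, 32 mm across, 40 mm high. Leave it.
- driver: Bystander: screwdriver 140 mm long lying on the bench. Leave it.

How it is judged (in metres and radians):
On the way, in this order (a step that is already met when the one before it is completed fails the run):
1. the three-hole cam is seated flat on the hub face over the studs (distance between cam3 and hub_face below 0.004 m and angle between the z axis of cam3 and the z axis of hub_face, either way round below 0.06 rad), for 0.2 s.
2. the probe carriage is home with the cam seated and the plunger still free (value of joint carriage above 0.0425 m and value of joint plunger below 0.001 m and distance between cam3 and hub_face below 0.004 m), for 0.2 s.
At the end, for the whole second after the job is handed in: The three-hole cam lies flat on the hub face (centre within 4 mm), the carriage is home (within 3 mm of its stop), the high point points at the probe within 11 degrees and bears on the tip, the plunger pushed in more than 4 mm, all released and at rest (all of step 1 and value of joint carriage above 0.042 m and angle between the x axis of cam3 and the y axis of bed_axis, either way round below 0.2 rad and y of cam3_nose in the frame of bed_axis above 0.04 m and value of joint plunger above 0.004 m and contact force between cam3 and plunger above 0.5 N and linear speed of cam3 below 0.01 m/s); the robot touches nothing.
It fails at once if another cam plate or a bystander is moved more than 15 mm (distance of any of cam4, cam5, gauge, adapter, driver from where it was at the start of the episode above 0.015 m).
It also fails if it takes over 64 s, if anything falls off the work surface, if the arm or the gripper's body presses on something with over 40 N, if the wrist force passes 120 N, or if a joint passes its speed limit or range.

## Working session

There is one attempt and no reset: what is moved stays moved. The work goes in short steps, Python scripts to look and compute and a tool call to move; the robot and the scene stay as the last step left them, time stands still between calls to the robot, and variables do not carry over. Pictures are saved under pics/ and viewed, and the job is handed in when it is done.

Besides the shell and the picture viewer there is one more tool, called after "Request:" by a JSON object that holds its "op" and its "data". play_rows: Moves the arm, as the interface text tells. Its arguments: {"type":"object","properties":{"increments":{"type":"array"},"newtons":{"type":"number"}},"required":["increments"]}

```bash
ls; mkdir -p pics
python3 - <<'E'
from workcell import env
import cv2,json
s=env.state(); print(s)
for n in ["scene","side","wrist"]:
    c=env.calibration(n); print(n,{k:(v.tolist() if hasattr(v,'tolist') else v) for k,v in c.items()})
    im=env.grab_frame(n); cv2.imwrite(f"pics/{n}0.png",im[:,:,::-1])
E
```

```text
pics
{'time_s': 0.0, 'qpos': array([-7.23650236e+01,  1.83534204e+01,  8.97069497e+01, -6.01346632e-04,
        7.20442313e+01, -1.14619281e+00]), 'qvel': array([-0.05086675,  0.04986882,  0.08335702,  0.03253553, -0.01358198,
       -0.0186795 ]), 'effort': array([-1.35367109e-04, -4.12454510e+01, -2.31975782e+01,  7.27406982e-02,
        4.56517248e-02, -1.57318050e-04]), 'ee_pos': array([ 184.97178334, -543.9230293 ,  227.09874572]), 'ee_rot': array([-1.79895408e+02, -1.52078935e-03,  1.87813538e+01]), 'force': array([0.75966075, 0.27461097, 0.13661929]), 'torque': array([ 0.01051024, -0.00764592, -0.02304706]), 'gripper_width': 91.54734489255122}
scene {'fx': 392.6666329075465, 'fy': 392.6666329075465, 'cx': 249.32930278420002, 'cy': 187.97359450273362, 'R': [[0.3734435547456438, 0.9276440207448784, 0.004059826993063074], [0.5200282666417665, -0.20572071029543637, -0.8290051816780768], [-0.7681865094574999, 0.3116978667424872, -0.5592261855060843]], 't': [-155.3336700819696, -196.09948485904604, 1377.641841496256]}
side {'fx': 458.9140411336389, 'fy': 458.9140411336389, 'cx': 261.67849537228665, 'cy': 194.88924747111685, 'R': [[-0.7220508804464865, -0.6917390058472734, 0.011818368579458468], [-0.4485082741773527, 0.4550185917248277, -0.7692843487158747], [0.5267664131670761, -0.5607630773991638, -0.6387972424681504]], 't': [348.659451306343, 342.8646646576213, 902.687550523408]}
wrist {'fx': 336.683612633811, 'fy': 336.683612633811, 'cx': 255.6122761442526, 'cy': 188.49992529665613, 'hand_eye': [[-0.0006708001815886325, -0.9601387352370107, -0.2795230922921911, 80.64540328160736], [0.9999995785942963, -0.00046886499907155713, -0.0007892888200929606, -0.5682344889872404], [0.0006267681750525422, -0.27952350395464964, 0.9601386451437981, -156.6712595955259], [0.0, 0.0, 0.0, 1.0]]}
```

View pics/scene0.png

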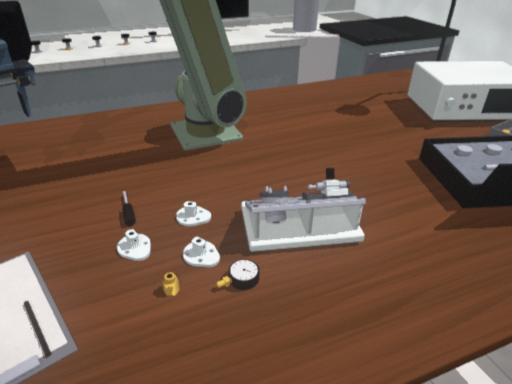

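View pics/side0.png

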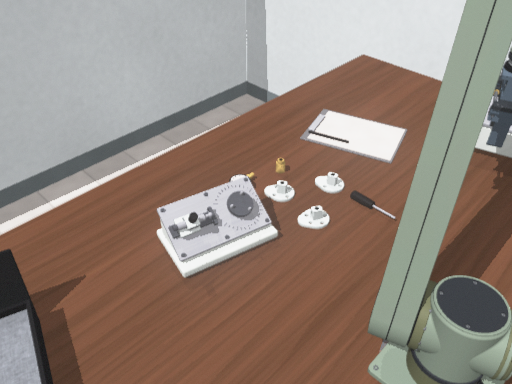

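View pics/wrist0.png

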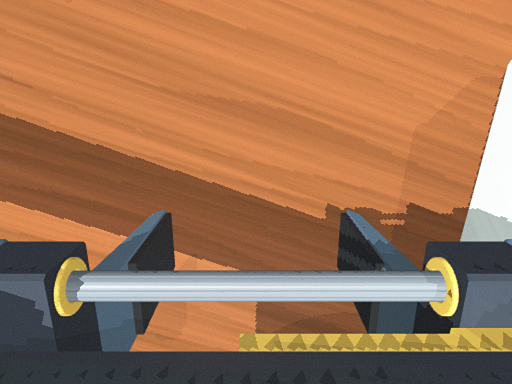

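```bash
cat > h.py <<'E'
import numpy as np,cv2,sys
from workcell import env
from scipy.spatial.transform import Rotation as Ro
def cam(n,s=None):
    c=env.calibration(n); K=np.array([[c['fx'],0,c['cx']],[0,c['fy'],c['cy']],[0,0,1]])
    if 'R' in c: return K,np.array(c['R']),np.array(c['t'])
    H=np.array(c['hand_eye']); T=np.eye(4)
    T[:3,:3]=Ro.from_euler('xyz',s['ee_rot'],degrees=True).as_matrix(); T[:3,3]=s['ee_pos']
    M=np.linalg.inv(T@H); return K,M[:3,:3],M[:3,3]
def ray(C,u,v):
    K,R,t=C; d=R.T@np.linalg.inv(K)@np.array([u,v,1.]); return -R.T@t,d
def onz(C,u,v,z):
    o,d=ray(C,u,v); return o+d*(z-o[2])/d[2]
def onplane(C,u,v,p,n):
    o,d=ray(C,u,v); return o+d*(np.dot(np.asarray(p)-o,n)/np.dot(d,n))
def proj(C,P):
    K,R,t=C; q=K@(R@np.asarray(P,float)+t); return q[:2]/q[2]
def tri(obs):
    A=np.zeros((3,3));b=np.zeros(3)
    for C,u,v in obs:
        o,d=ray(C,u,v); d=d/np.linalg.norm(d); M=np.eye(3)-np.outer(d,d); A+=M;b+=M@o
    return np.linalg.solve(A,b)
def shot(n,name):
    s=env.state(); im=env.grab_frame(n)[:,:,::-1].copy(); cv2.imwrite(f"pics/{name}.png",im); np.save(f"pics/{name}.npy",np.r_[s['ee_pos'],s['ee_rot']]); return im,cam(n,s),s
def load(name):
    v=np.load(f"pics/{name}.npy"); return cv2.imread(f"pics/{name}.png"),cam('wrist',dict(ee_pos=v[:3],ee_rot=v[3:]))
E
python3 - <<'E'
from h import *
S=cam('scene');D=cam('side');np.set_printoptions(precision=1,suppress=True)
for n,u,v in [('A',191,207),('B',131,236),('C',199,243)]: print(n,onz(S,u,v,40))
for n,u,v in [('a',282,184),('b',332,176),('c',317,209)]: print(n,onz(D,u,v,40))
print('adapter',onz(S,171,277,40),'gauge',onz(S,244,268,28),'driver',onz(S,129,215,10),onz(S,125,193,10))
print('hub side',onz(D,241,204,90))
a=cv2.imread('pics/side0.png');cv2.imwrite('pics/sz.png',cv2.resize(a[145:275,145:410],None,fx=3,fy=3,interpolation=cv2.INTER_CUBIC))
a=cv2.imread('pics/scene0.png');cv2.imwrite('pics/cz.png',cv2.resize(a[160:310,110:375],None,fx=3,fy=3,interpolation=cv2.INTER_CUBIC))
E
```

```text
A [ 461.8 -170.3   40. ]
B [ 516.4 -319.6   40. ]
C [ 593.2 -187.7   40. ]
a [ 579.1 -182.    40. ]
b [ 501.7 -310.4   40. ]
c [ 443.1 -167.7   40. ]
adapter [ 667.4 -264.8   40. ] gauge [ 686.4 -120.7   28. ] driver [ 397.6 -312.8   10. ] [ 296.4 -309.6   10. ]
hub side [557.5  -2.1  90. ]
```

View pics/sz.png

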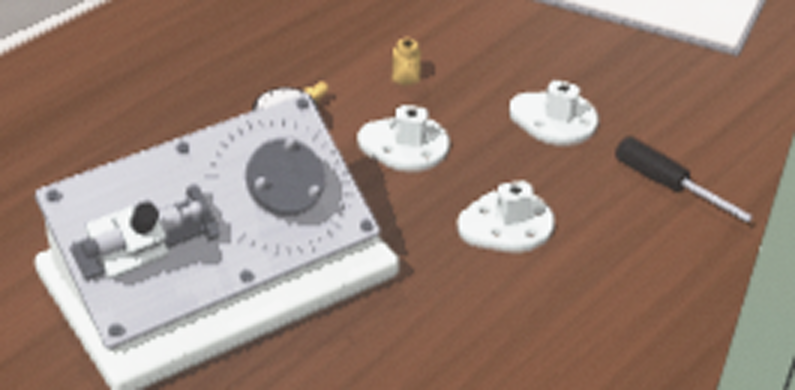

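View pics/cz.png

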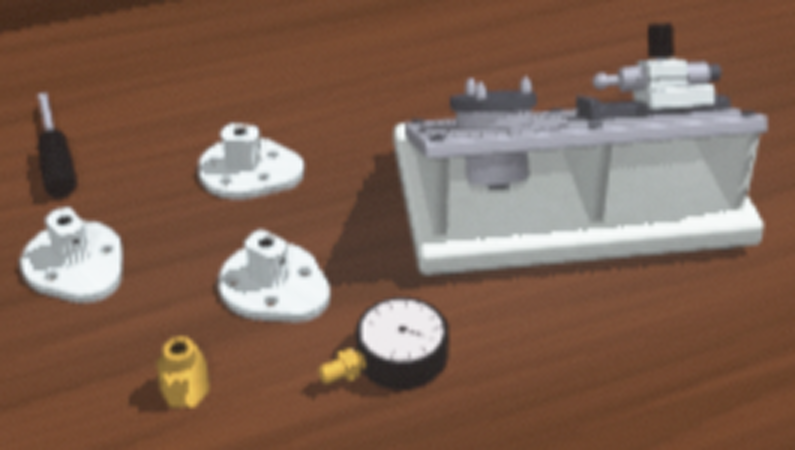

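Request:
{"op": "play_rows", "data": {"increments": [[24, 35, 9, 0, 0], [24, 35, 9, 0, 0], [24, 35, 9, 0, 0], [24, 35, 9, 0, 0], [24, 35, 9, 0, 0], [24, 35, 9, 0, 0], [24, 35, 9, 0, 0], [24, 35, 9, 0, 0], [24, 35, 0, 0, 0], [24, 35, 0, 0, 0], [0, 0, 0, 0, 0], [0, 0, 0, 0, 0]]}}

```text
time_s: 1.65
ee_pos: [424.8, -194.6, 299.8]
ee_rot: [180.0, 0.1, 18.8]
force: [0.4, -0.0, 0.1]
gripper_width: 91.4
```

Run:
```python
from h import *
im,C,s=shot('wrist','w1'); print(s['time_s'],s['ee_pos'],s['ee_rot'],s['qpos'])
```

```text
1.65 [ 424.76069626 -194.6242858   299.75243349] [1.79995235e+02 5.33748442e-02 1.88041694e+01] [-2.59992858e+01  6.16250679e+00  9.52573595e+01 -4.18160047e-02
  7.86146496e+01  4.52048097e+01]
```

View pics/w1.png

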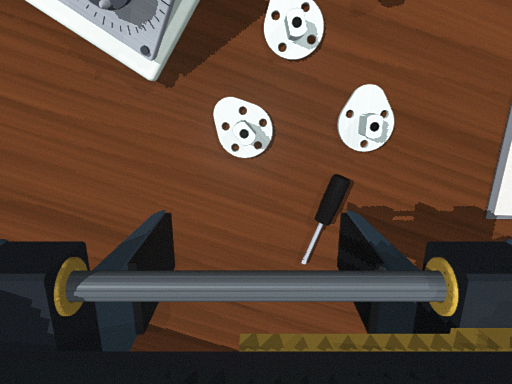

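Run:
```python
from h import *
im,C=load('w1')
z=cv2.resize(im[70:165,320:410],None,fx=6,fy=6,interpolation=cv2.INTER_CUBIC);cv2.imwrite('pics/w1z.png',z)
for u,v,zz in [(349,113,8),(389,113,8),(364,143,8),(375,127,40)]: print(onz(C,u,v,zz))
```

```text
[ 513.03807547 -292.10310548    8.        ]
[ 529.78835872 -341.39765221    8.        ]
[ 483.3957306  -326.52606564    8.        ]
[ 506.98016621 -319.96335419   40.        ]
```

View pics/w1z.png

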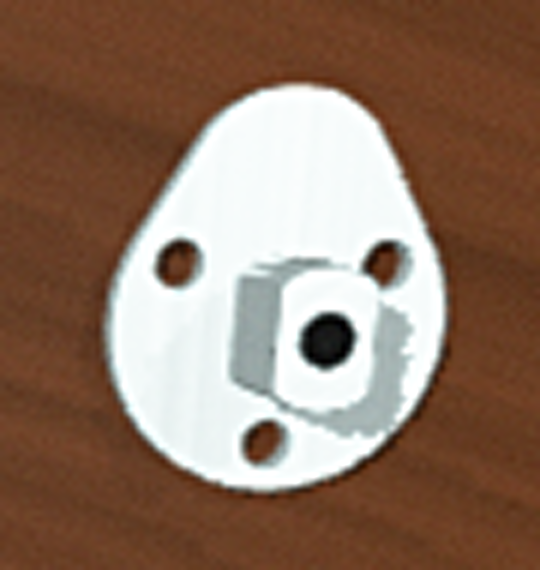

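Request:
{"op": "play_rows", "data": {"increments": [[5, 40, 10, -3, 0], [5, 40, 10, -3, 0], [5, 40, 10, -3, 0], [5, 40, 10, -3, 0], [5, 15, 0, -3, 0], [0, 0, 0, 0, 0], [0, 0, 0, 0, 0]]}}

```text
time_s: 2.58
ee_pos: [449.8, -20.6, 339.8]
ee_rot: [180.0, 0.0, 3.7]
force: [-0.4, -0.3, 0.9]
gripper_width: 91.2
```

Run:
```python
from h import *
im,C,s=shot('wrist','w2'); print(s['time_s'],s['ee_pos'],s['ee_rot'],s['qpos'])
```

```text
2.575 [449.78747831 -20.59784266 339.76580739] [1.79963925e+02 4.17329483e-02 3.73333720e+00] [-4.05596487e+00  3.71755693e+00  9.23904598e+01 -4.16316361e-02
  8.39284435e+01  8.22151014e+01]
```

View pics/w2.png

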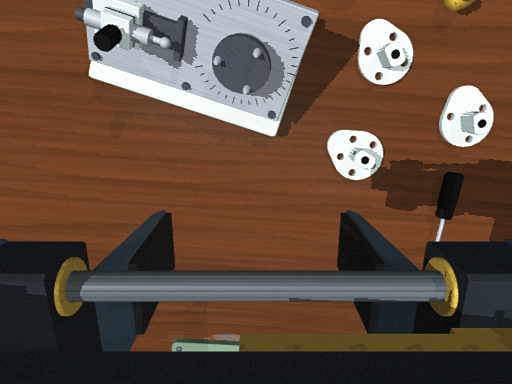

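Run:
```python
from h import *
im,C=load('w2')
cv2.imwrite('pics/w2z.png',cv2.resize(im[0:140,70:325],None,fx=3,fy=3,interpolation=cv2.INTER_CUBIC))
cv2.imwrite('pics/w2h.png',cv2.resize(im[20:110,195:290],None,fx=6,fy=6,interpolation=cv2.INTER_CUBIC))
```

```text
(no output)
```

View pics/w2z.png

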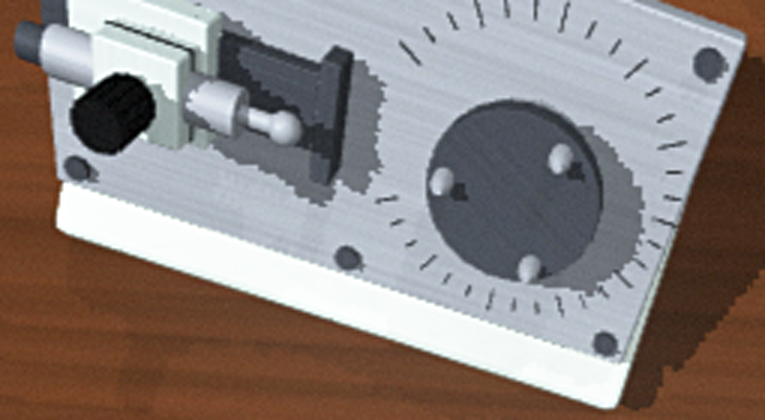

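View pics/w2h.png

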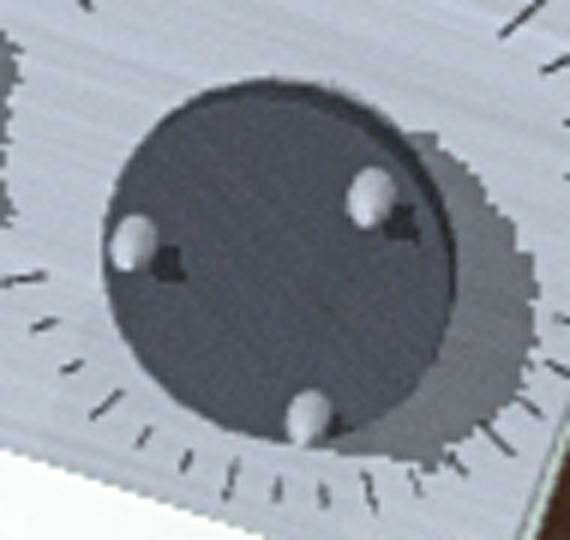

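```bash
cat > fit.py <<'E'
from h import *
from scipy.optimize import least_squares
np.set_printoptions(precision=2,suppress=True)
def bed(p):  # p=x,y,z,psi ; columns bed axes
    c,s=np.cos(p[3]),np.sin(p[3]); a=np.radians(30)
    y=np.array([-s,c,0]); f=np.array([c,s,0]); x=f*np.cos(a)+np.array([0,0,np.sin(a)]); z=np.cross(x,y)
    return np.array([x,y,z]).T
E
python3 - <<'E'
from fit import *
im,W=load('w2'); S=cam('scene');D=cam('side')
g=lambda x,y,k,ox,oy:((x+.5)/k-.5+ox,(y+.5)/k-.5+oy)
studs=[(0,g(371,197,6,195,20)),(1,g(134,242,6,195,20)),(2,g(308,417,6,195,20))]
rim=[g(*q,6,195,20) for q in [(104,260),(135,352),(190,408),(245,435),(120,185),(160,125),(215,90),(350,432),(410,385),(445,310),(440,345)]]
knob=g(97,125,3,70,0)
sd=[g(*q,3,145,145) for q in [(290,145),(264,183),(313,189)]]
sc=[g(*q,3,110,160) for q in [(470,80),(526,77),(481,84)]]
def stud(p,i,z):
    B=bed(p);a=p[4]+i*2*np.pi/3
    return p[:3]+B@np.array([26*np.cos(a),26*np.sin(a),z])
def res(p,use=1):
    B=bed(p);r=[]
    for i,q in studs: r+=list(proj(W,stud(p,i,7))-q)
    for q in rim:
        P=onplane(W,*q,p[:3],B[:,2]); r.append((np.linalg.norm(P-p[:3])-33)*.7)
    kp=p[:3]+B@np.array([0,p[5],45]); r+=list((proj(W,kp)-knob))
    if use:
        # side: stud centroids unordered -> match nearest
        P=[proj(D,stud(p,i,7)) for i in range(3)]
        for q in sd: r+=list(0.5*min([a-q for a in P],key=np.linalg.norm))
        P=[proj(S,stud(p,i,9)) for i in range(3)]
        for q in sc: r+=list(0.5*min([a-q for a in P],key=np.linalg.norm))
    return np.array(r)
for use in (0,1):
    o=least_squares(res,[560,0,90,0.1,0,130],args=(use,),loss='soft_l1')
    p=o.x; print(use,p[:3],np.degrees(p[3:5]),p[5],o.cost);print(res(p,use))
    print('carriage short',p[5]-95, 'knob',p[:3]+bed(p)@[0,p[5],45])
    np.save('bed.npy',p)
E
```

```text
0 [555.56   3.93  99.59] [-14.1  -30.15] 133.74223130702245 1.7483414822649075
[-0.12  0.27 -0.28  0.33 -0.18  0.45 -0.22  0.2   0.55  0.86 -0.77 -0.19
  0.61  0.6  -0.48 -0.78 -0.06  0.   -0.  ]
carriage short 38.74223130702245 knob [566.31 139.12 138.56]
1 [555.39   3.86 101.25] [-14.16 -30.01] 133.08758989060846 3.0149582702160256
[-0.09  0.24 -0.4   0.39 -0.14  0.6  -0.33  0.08  0.41  0.71 -0.85 -0.27
  0.55  0.46 -0.6  -0.87 -0.17  0.   -0.   -0.18 -0.83 -0.76 -0.54  0.07
 -0.28  0.06  0.5  -0.07  0.7  -0.13  0.48]
carriage short 38.087589890608456 knob [566.14 138.41 140.22]
```

Run:
```python
from fit import *
p=np.load('bed.npy');p[2]=100.8;np.save('bed.npy',p);B=bed(p);print(B)
f=np.array([np.cos(p[3]),np.sin(p[3]),0]);u=np.array([0,0,1.])
for xf in (-9,9):
    print(p[:3]+B@[xf,30,4.5]-16*f+14*u)
im,W=load('w2')
for q in [(335,55),(335,180),(350,60)]: # stop
    P=onplane(W,q[0]/3+70,q[1]/3,p[:3]+B@[0,0,6],B[:,2]); print(B.T@(P-p[:3]))
```

```text
[[ 0.84  0.24 -0.48]
 [-0.21  0.97  0.12]
 [ 0.5   0.    0.87]]
[537.48  39.32 114.2 ]
[552.6   35.51 123.2 ]
[30.46 68.74  6.  ]
[-13.47  63.78   6.  ]
[30.53 63.53  6.  ]
```

Request:
{"op": "play_rows", "data": {"increments": [[14.6, 10, -31, -3, 1], [14.6, 10, -31, -3, 1], [14.6, 10, -31, -3, 1], [14.6, 10, -31, -3, 1], [14.6, 10, -31, -3, 1], [14.7, 9.9, -30.6, -2.8, 1], [0, 0, 0, 0, 1], [0, 0, 0, 0, 1], [0, 0, 0, 0, 1]], "newtons": 20}}

```text
time_s: 3.75
ee_pos: [538.2, 39.9, 156.0]
ee_rot: [-180.0, -0.1, -14.0]
force: [0.0, 0.4, -0.3]
gripper_width: 3.8
```

Run:
```python
from h import *
im,C,s=shot('wrist','w3'); print(s['time_s'],s['ee_pos'],s['ee_rot'],s['force'],s['gripper_width'])
im,C,s=shot('side','s3'); cv2.imwrite('pics/s3z.png',cv2.resize(im[110:290,130:330],None,fx=3,fy=3,interpolation=cv2.INTER_CUBIC))
```

```text
3.75 [538.18238589  39.89055615 155.96049434] [-1.79970515e+02 -1.42726839e-01 -1.40356138e+01] [ 0.02366445  0.37186931 -0.342772  ] 3.769622223796001
```

View pics/w3.png

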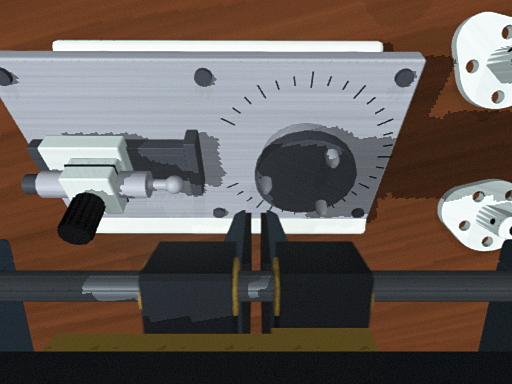

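View pics/s3z.png

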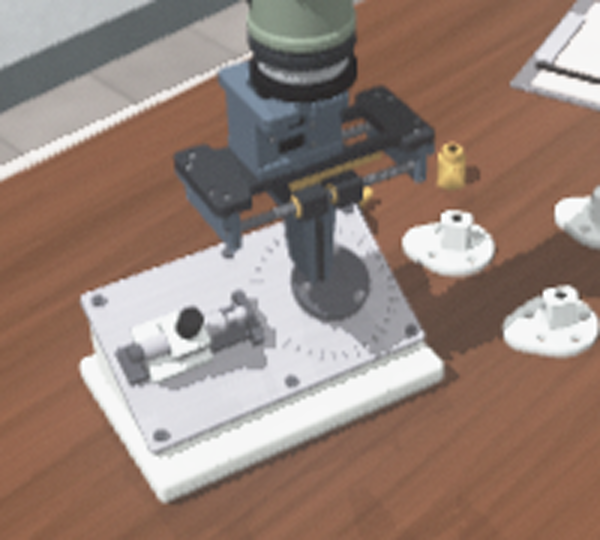

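Request:
{"op": "play_rows", "data": {"increments": [[0, 0, -20, 0, 1], [0, 0, -16, 0, 1], [0, 0, -5, 0, 1], [0, 0, 0, 0, 1], [0, 0, 0, 0, 1]]}}

```text
time_s: 4.47
ee_pos: [537.4, 40.5, 113.5]
ee_rot: [180.0, 0.1, -14.0]
force: [-1.0, 0.2, -1.3]
gripper_width: 0.2
```

Run:
```python
from h import *
im,C,s=shot('wrist','w4'); print(s['time_s'],s['ee_pos'],s['force'],s['gripper_width'])
cv2.imwrite('pics/w4z.png',cv2.resize(im[90:260,150:430],None,fx=2.8,fy=2.8,interpolation=cv2.INTER_CUBIC))
```

```text
4.475 [537.41788974  40.54664781 113.46813919] [-1.04139073  0.21514062 -1.28288126] 0.2178976937892868
```

View pics/w4z.png

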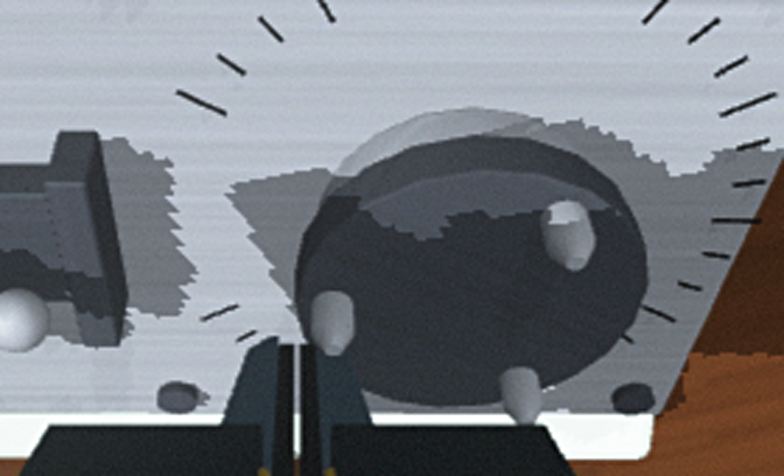

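Request:
{"op": "play_rows", "data": {"increments": [[4, -1, 2.4, 0, 1], [4, -1, 2.4, 0, 1], [4, -1, 2.4, 0, 1], [2, -0.5, 1.2, 0, 1], [1.5, -0.4, 0.9, 0, 1], [0, 0, 0, 0, 1], [0, 0, 0, 0, 1], [0, 0, 0, 0, 1]]}}

```text
time_s: 5.52
ee_pos: [550.9, 35.4, 122.0]
ee_rot: [179.8, 0.3, -14.0]
force: [-7.6, -2.9, -1.3]
gripper_width: 0.3
```

Run:
```python
from h import *
im,C,s=shot('wrist','w5'); print(s['time_s'],s['ee_pos'],s['force'],s['gripper_width'])
cv2.imwrite('pics/w5z.png',cv2.resize(im[90:260,150:430],None,fx=2.8,fy=2.8,interpolation=cv2.INTER_CUBIC))
```

```text
5.525 [550.89578054  35.42197343 122.009198  ] [-7.61984426 -2.91958755 -1.30147033] 0.3418551620253591
```

View pics/w5z.png

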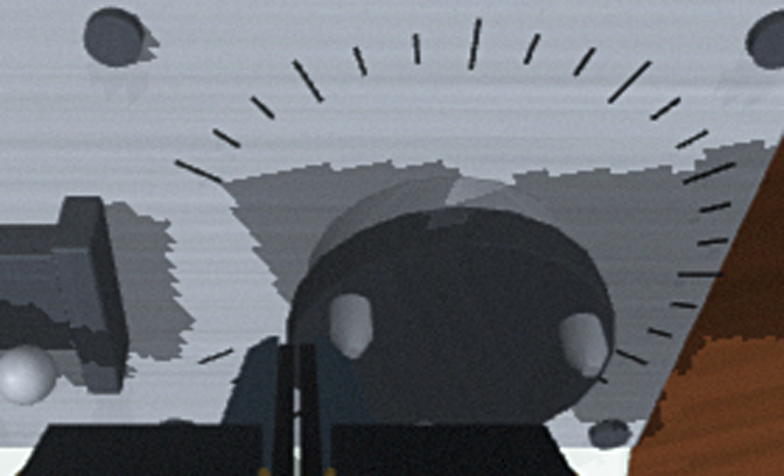

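Run:
```python
from fit import *
p=np.load('bed.npy');B=bed(p);im,W=load('w5')
for z in (6,):
  Q=[]
  for q in [(350,325),(584,345)]:
    P=onplane(W,q[0]/2.8+150,q[1]/2.8+90,p[:3]+B@[0,0,z],B[:,2]); Q.append(B.T@(P-p[:3])); print(Q[-1])
  d=Q[0]-Q[1]; print('h+60 err deg',np.degrees(np.arctan2(d[0],d[1])), np.linalg.norm(d), '(expected 45.03)')
```

```text
[15.54 20.92  6.  ]
[  9.76 -23.71   6.  ]
h+60 err deg 7.386828139205798 45.00360974240657 (expected 45.03)
```

Run:
```python
from fit import *
p=np.load('bed.npy');B=bed(p)
t=B.T@(np.array([550.9,35.4,122.0])-p[:3]);print(t)
for x in (-13,-2.3): print(p[:3]+B@[t[0]+x,-30,t[2]])
```

```text
[ 0.14 29.48 24.4 ]
[525.43 -19.52 115.5 ]
[534.41 -21.78 120.85]
```

Request:
{"op": "play_rows", "data": {"increments": [[-8.4, 2.1, -4, 0, 1], [0, 0, 15, 0, 1], [0, 0, 15, 0, 1], [-9.5, -29, 0, 0, 1], [-10, -29.2, 0, 0, 1], [0, 0, -18, 0, 1], [0, 0, -15.2, 0, 1], [0, 0, 0, 0, 1], [4, -1, 2.4, 0, 1], [2, -0.5, 1.2, 0, 1], [2, -0.5, 1.2, 0, 1], [1, -0.3, 0.6, 0, 1], [0.5, 0, 0.3, 0, 1], [0, 0, 0, 0, 1], [0, 0, 0, 0, 1]]}}

```text
time_s: 7.45
ee_pos: [533.4, -20.7, 120.6]
ee_rot: [-179.9, 0.2, -14.0]
force: [-4.1, 4.8, -1.2]
gripper_width: 0.3
```

Run:
```python
from h import *
im,C,s=shot('wrist','w6'); print(s['time_s'],s['ee_pos'],s['force'],s['gripper_width'])
cv2.imwrite('pics/w6z.png',cv2.resize(im[90:260,110:390],None,fx=2.8,fy=2.8,interpolation=cv2.INTER_CUBIC))
```

```text
7.45 [533.37859716 -20.66428884 120.60471641] [-4.11142674  4.82222119 -1.17697351] 0.2815607675010162
```

View pics/w6z.png

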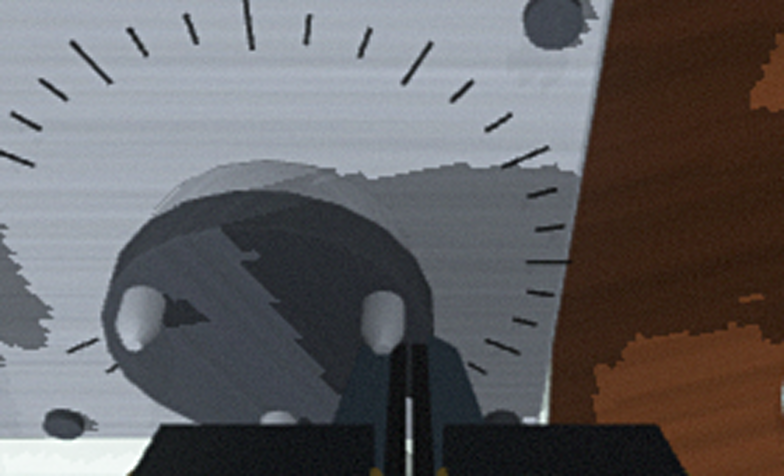

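Run:
```python
from fit import *
p=np.load('bed.npy');B=bed(p);im,W=load('w6')
Q=[]
for q in [(140,320),(383,323)]:
    P=onplane(W,q[0]/2.8+110,q[1]/2.8+90,p[:3]+B@[0,0,6],B[:,2]); Q.append(B.T@(P-p[:3])); print(Q[-1])
d=Q[0]-Q[1]; print(np.degrees(np.arctan2(d[0],d[1])), np.linalg.norm(d))
```

```text
[12.79 21.76  6.  ]
[ 12.08 -23.1    6.  ]
0.9106273927014609 44.8688728123903
```

Request:
{"op": "play_rows", "data": {"increments": [[-8, 2, -4, 0, 1], [0, 0, 40, 0, 1], [0, 0, 43, 0, 1], [-12, -40, 0, 4, 0.4], [-12, -40, 0, 4, 0.4], [-12, -40, 0, 4, 0.4], [-12, -40, 0, 4, 0.4], [-12, -40, 0, 4, 0.4], [-12, -40, 0, 4, 0.4], [-12, -40, 0, 4, 0.4], [-13, -40, 0, 0.5, 0.4], [0, 0, 0, 0, 0.4], [0, 0, 0, 0, 0.4]]}}

```text
time_s: 9.12
ee_pos: [430.0, -339.8, 200.4]
ee_rot: [180.0, -0.0, 14.4]
force: [-0.5, -0.3, -0.8]
gripper_width: 54.7
```

Run:
```python
from h import *
im,C,s=shot('wrist','w7'); print(s['time_s'],s['ee_pos'],s['ee_rot'],s['force'],s['gripper_width'])
```

```text
9.125 [ 430.00943536 -339.79986693  200.36057115] [ 1.79954761e+02 -3.43938397e-02  1.44497846e+01] [-0.45885096 -0.27675969 -0.80493383] 54.68444779757772
```

View pics/w7.png

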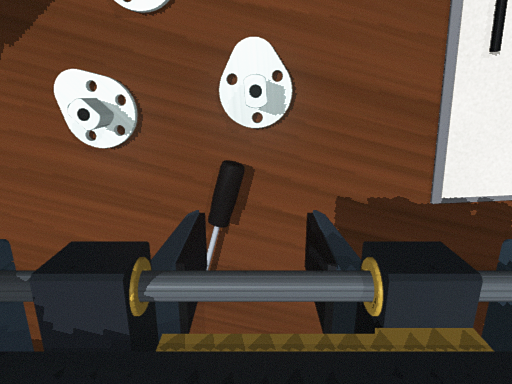

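Run:
```python
from fit import *
im,W=load('w7')
cv2.imwrite('pics/w7z.png',cv2.resize(im[30:135,210:300],None,fx=6,fy=6,interpolation=cv2.INTER_CUBIC))
g=cv2.cvtColor(im,cv2.COLOR_BGR2GRAY)
def cen(u,v,r=7):
    w=g[v-r:v+r+1,u-r:u+r+1].astype(float); m=np.clip(150-w,0,80); yy,xx=np.mgrid[-r:r+1,-r:r+1]; return u+(m*xx).sum()/m.sum(),v+(m*yy).sum()/m.sum()
H=[onz(W,*cen(u,v),6) for u,v in [(232,79),(277,76),(258,117)]]
b=onz(W,*cen(255,91),40); c=np.mean(H,0); d=(H[0]+H[1])/2-H[2]
print(H,c,b,np.degrees(np.arctan2(d[1],d[0])))
```

```text
[array([ 512.83, -293.02,    6.  ]), array([ 527.11, -335.75,    6.  ]), array([ 482.93, -326.67,    6.  ])] [ 507.62 -318.48    6.  ] [ 507.63 -318.6    40.  ] 18.34592292645474
```

View pics/w7z.png

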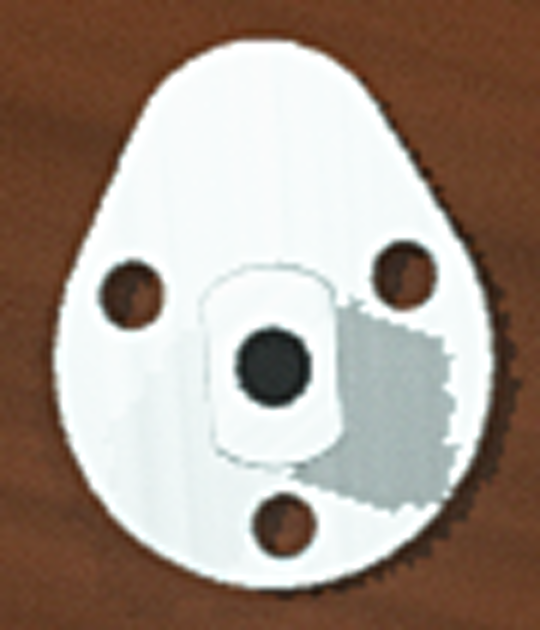

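Request:
{"op": "play_rows", "data": {"increments": [[40, 11, 0, 2, 0.4], [37.6, 10.3, 0, 1.9, 0.4], [0, 0, -50, 0, 0.4], [0, 0, -50, 0, 0.4], [0, 0, -40, 0, 0.4], [0, 0, -20, 0, 0.4], [0, 0, -8.2, 0, 0.4], [0, 0, 0, 0, 0.4], [0, 0, 0, 0, 1], [0, 0, 0, 0, 1], [0, 0, 0, 0, 1], [0, 0, 0, 0, 1], [0, 0, 0, 0, 1], [0, 0, 0, 0, 1]], "newtons": 15}}

```text
time_s: 10.92
ee_pos: [507.8, -318.9, 32.4]
ee_rot: [179.9, -0.0, 18.4]
force: [0.1, -0.9, 2.0]
gripper_width: 20.4
```

Run:
```python
from h import *
im,C,s=shot('wrist','w8'); print(s['time_s'],s['ee_pos'],s['ee_rot'],s['force'],s['torque'],s['gripper_width'])
```

```text
10.925 [ 507.76555794 -318.88164419   32.3843574 ] [ 1.79942056e+02 -2.49088180e-02  1.83820414e+01] [ 0.08318682 -0.86900715  2.03808153] [-0.23864909  0.06853245  0.01835505] 20.423103130617672
```

View pics/w8.png

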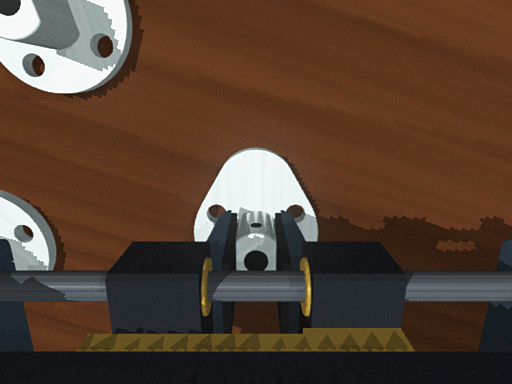

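Run:
```python
from fit import *
p=np.load('bed.npy');B=bed(p);p[:3]+=B@[-.3,-.2,0];np.save('bed2.npy',p)
prev=None
for phi in (30,25,20,15,10,5,0):
    a=np.radians(phi); R=np.array([[np.cos(a),np.sin(a)],[-np.sin(a),np.cos(a)]]) # level cam: x comp fwd
    # cam x axis in bed (x,z): level fwd = (cos30, -sin30)
    ex=np.array([np.cos(a),-np.sin(a)]); ez=np.array([np.sin(a),np.cos(a)])
    c=np.array([33,0])-33*ex+30*ez
    T=p[:3]+B@[c[0],0,c[1]]+[0,0,2]
    print(phi,T,None if prev is None else T-prev); prev=T
```

```text
30 [550.81   4.81 149.15] None
25 [548.39   5.42 146.16] [-2.41  0.61 -2.99]
20 [546.24   5.97 142.96] [-2.15  0.54 -3.2 ]
15 [544.37   6.44 139.59] [-1.87  0.47 -3.38]
10 [542.79   6.84 136.05] [-1.58  0.4  -3.53]
5 [541.51   7.16 132.39] [-1.28  0.32 -3.66]
0 [540.55   7.4  128.63] [-0.96  0.24 -3.76]
```

Request:
{"op": "play_rows", "data": {"increments": [[0, 0, 15, 0, 1], [0, 0, 45, 0, 1], [0, 0, 50, 0, 1], [0, 0, 50, 0, 1], [0, 0, 40, 0, 1], [5.4, 40.4, 0, -4.1, 1], [5.4, 40.4, 0, -4.1, 1], [5.4, 40.4, 0, -4.1, 1], [5.4, 40.4, 0, -4.1, 1], [5.4, 40.4, 0, -4.1, 1], [5.4, 40.4, 0, -4.1, 1], [5.4, 40.4, 0, -4.1, 1], [5.4, 40.5, 0, -4.2, 1], [0, 0, -40, 0, 1], [0, 0, -7, 0, 1], [0, 0, 0, 0, 1], [0, 0, 0, 0, 1]]}}

```text
time_s: 13.1
ee_pos: [551.5, 4.3, 186.3]
ee_rot: [-180.0, -0.1, -14.6]
force: [0.2, -0.1, -3.3]
gripper_width: 20.0
```

Run:
```python
from h import *
im,C,s=shot('wrist','w9'); print(s['time_s'],s['ee_pos'],s['ee_rot'],s['force'],s['torque'],s['gripper_width'])
im,C,s=shot('side','s9'); cv2.imwrite('pics/s9z.png',cv2.resize(im[110:290,130:330],None,fx=3,fy=3,interpolation=cv2.INTER_CUBIC))
im,C,s=shot('scene','c9'); cv2.imwrite('pics/c9z.png',cv2.resize(im[120:260,170:390],None,fx=3.5,fy=3.5,interpolation=cv2.INTER_CUBIC))
```

```text
13.1 [551.53129537   4.30673581 186.34335611] [-1.79968851e+02 -1.32862512e-01 -1.45712228e+01] [ 0.16893099 -0.1364863  -3.3143081 ] [ 0.0394142  -0.01607235 -0.04554004] 19.995674214848396
```

View pics/w9.png

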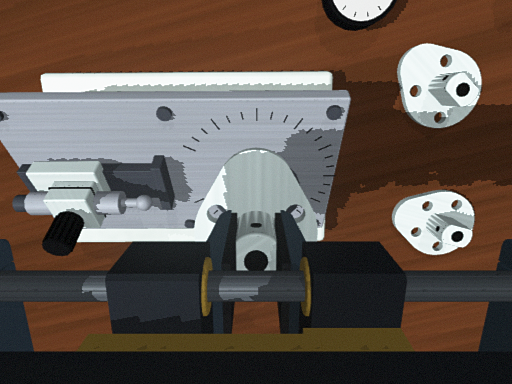

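View pics/s9z.png

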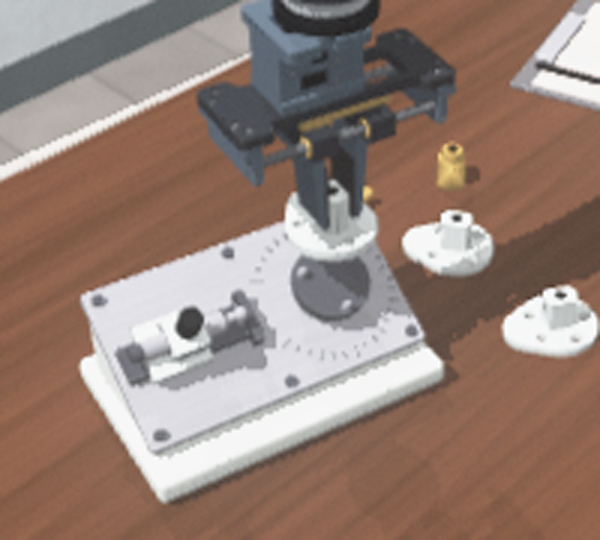

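View pics/c9z.png

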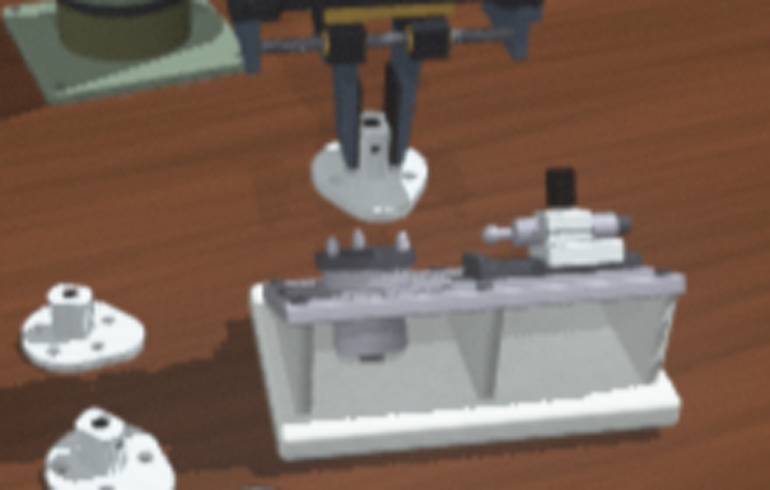

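Request:
{"op": "play_rows", "data": {"increments": [[0, 0, -15, 0, 1], [0, 0, -13, 0, 1], [0, 0, -4, 0, 1], [0, 0, -3, 0, 1], [0, 0, 0, 0, 1], [0, 0, 0, 0, 1]]}}

```text
time_s: 14.0
ee_pos: [551.1, 4.8, 150.3]
ee_rot: [-180.0, -0.1, -14.5]
force: [0.1, 1.1, -4.5]
gripper_width: 19.9
```

Run:
```python
from h import *
im,C,s=shot('wrist','w10'); print(s['time_s'],s['ee_pos'],s['ee_rot'],s['force'],s['torque'],s['gripper_width'])
cv2.imwrite('pics/w10z.png',cv2.resize(im[90:290,130:390],None,fx=3,fy=3,interpolation=cv2.INTER_CUBIC))
```

```text
14.0 [551.06714505   4.80874061 150.30177167] [-1.79992458e+02 -5.13185984e-02 -1.45179851e+01] [ 0.07974948  1.05230013 -4.51167557] [ 0.02194222  0.06884011 -0.02048731] 19.914564911027924
```

View pics/w10z.png

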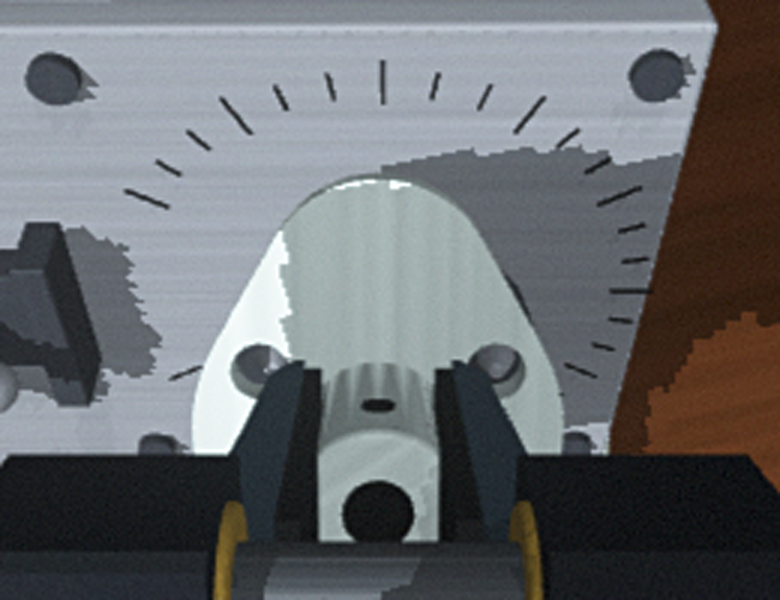

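Request:
{"op": "play_rows", "data": {"increments": [[-0.2, -0.8, -0.8, 0, 1], [-2.4, 0.6, -3, 0, 1], [-2.2, 0.5, -3.2, 0, 1], [0, 0, 0, 0, 1], [0, 0, 0, 0, 1]]}}

```text
time_s: 14.68
ee_pos: [546.2, 5.3, 143.2]
ee_rot: [-180.0, -0.0, -14.5]
force: [1.0, 1.3, 1.9]
gripper_width: 19.8
```

Run:
```python
from h import *
im,C,s=shot('wrist','w11'); print(s['time_s'],s['ee_pos'],s['ee_rot'],s['force'],s['torque'],s['gripper_width'])
cv2.imwrite('pics/w11z.png',cv2.resize(im[90:290,130:390],None,fx=3,fy=3,interpolation=cv2.INTER_CUBIC))
im,C,s=shot('scene','c11'); cv2.imwrite('pics/c11z.png',cv2.resize(im[140:250,220:340],None,fx=5,fy=5,interpolation=cv2.INTER_CUBIC))
```

```text
14.675 [546.22606847   5.27438739 143.22626798] [-1.79977913e+02 -4.19760392e-02 -1.45160069e+01] [1.04749079 1.29328975 1.85453043] [ 0.27299239 -0.26652437  0.06143855] 19.773419964804003
```

View pics/w11z.png

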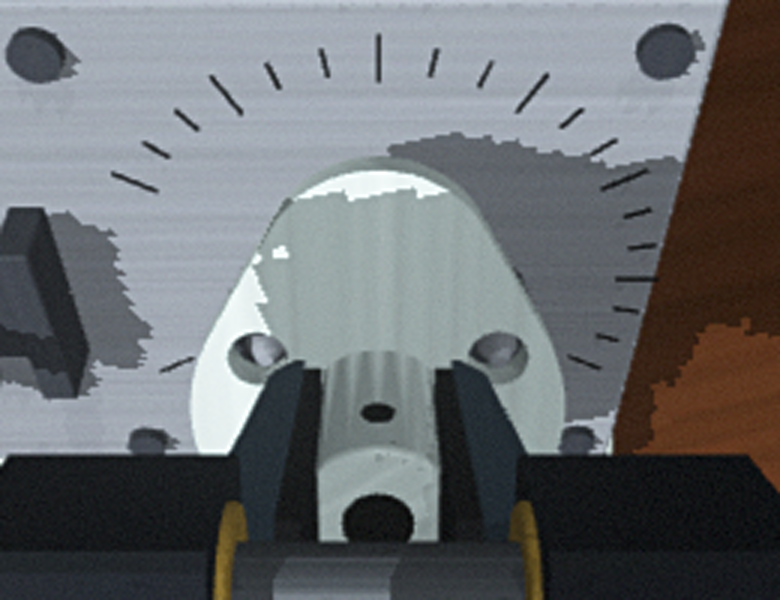

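View pics/c11z.png

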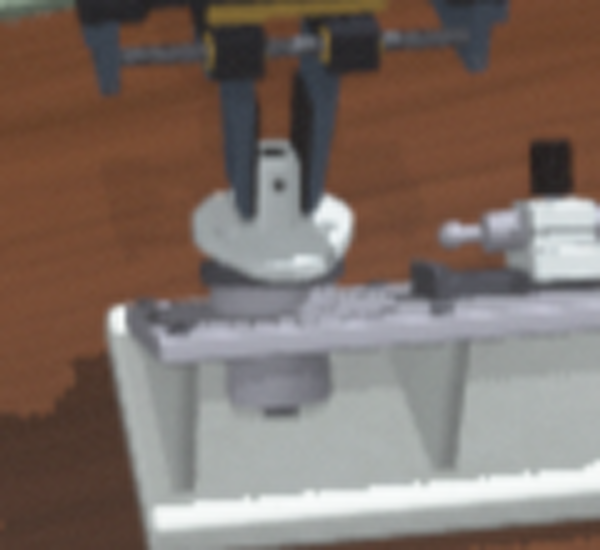

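Pivoting as hoped (contact force rose about 6 N, studs centred in the holes). Continue.

Request:
{"op": "play_rows", "data": {"increments": [[-1.9, 0.5, -3.4, 0, 1], [-1.6, 0.4, -3.5, 0, 1], [0, 0, 0, 0, 1], [0, 0, 0, 0, 1]]}}

```text
time_s: 15.28
ee_pos: [541.7, 5.9, 135.4]
ee_rot: [180.0, 0.1, -14.5]
force: [0.3, 1.4, -1.4]
gripper_width: 19.8
```

Run:
```python
from h import *
im,C,s=shot('wrist','w12'); print(s['time_s'],s['ee_pos'],s['ee_rot'],s['force'],s['torque'],s['gripper_width'])
cv2.imwrite('pics/w12z.png',cv2.resize(im[90:290,130:390],None,fx=3,fy=3,interpolation=cv2.INTER_CUBIC))
im,C,s=shot('side','s12'); cv2.imwrite('pics/s12z.png',cv2.resize(im[150:250,190:300],None,fx=5,fy=5,interpolation=cv2.INTER_CUBIC))
```

```text
15.275 [541.69630902   5.93501322 135.43634752] [ 1.79960121e+02  1.13180358e-01 -1.45203382e+01] [ 0.30492941  1.36608168 -1.40787396] [ 0.35388797 -0.07585646  0.06286646] 19.775143489378628
```

View pics/w12z.png

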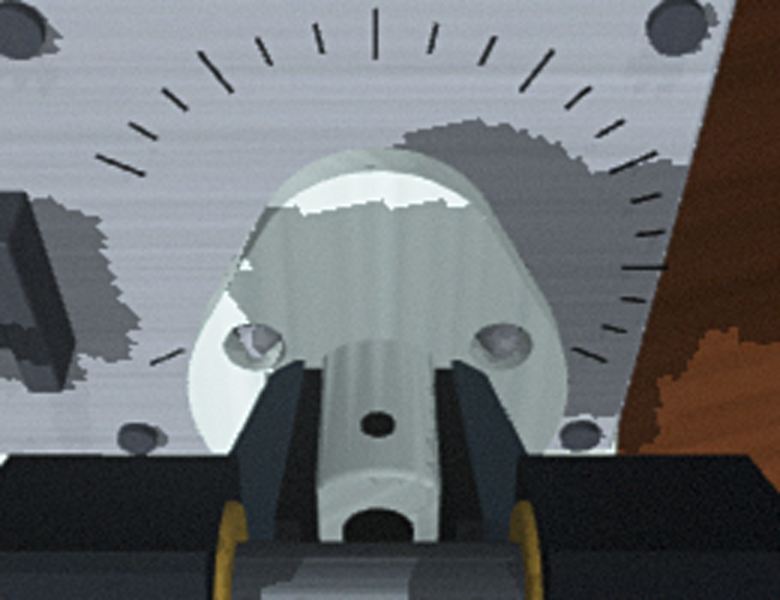

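View pics/s12z.png

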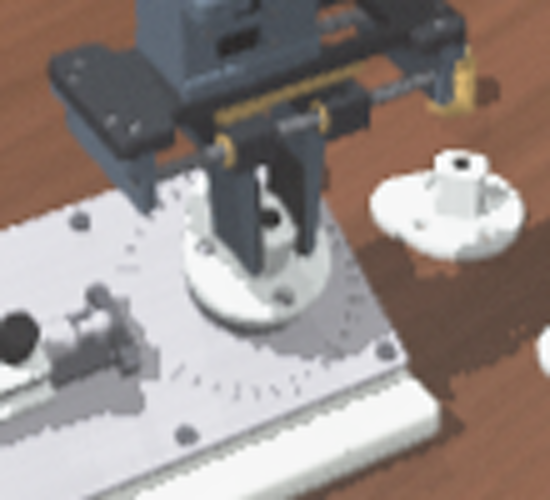

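Request:
{"op": "play_rows", "data": {"increments": [[-1.3, 0.3, -3.7, 0, 1], [-1, 0.2, -3.7, 0, 1], [0, 0, -1, 0, 1], [0, 0, 0, 0, 1], [0, 0, 0, 0, 1]]}}

```text
time_s: 16.0
ee_pos: [540.0, 6.4, 128.8]
ee_rot: [180.0, -0.0, -14.5]
force: [-2.4, -0.5, 8.3]
gripper_width: 19.7
```

Run:
```python
from h import *
im,C,s=shot('wrist','w13'); print(s['time_s'],s['ee_pos'],s['ee_rot'],s['force'],s['torque'],s['gripper_width'])
cv2.imwrite('pics/w13z.png',cv2.resize(im[90:290,130:390],None,fx=3,fy=3,interpolation=cv2.INTER_CUBIC))
im,C,s=shot('side','s13'); cv2.imwrite('pics/s13z.png',cv2.resize(im[150:250,190:300],None,fx=5,fy=5,interpolation=cv2.INTER_CUBIC))
```

```text
16.0 [540.0373111    6.41553241 128.8111296 ] [ 1.79991291e+02 -3.17634174e-02 -1.45061878e+01] [-2.42486356 -0.48386039  8.33583476] [0.31670028 0.6014803  0.09871654] 19.742524922046695
```

View pics/w13z.png

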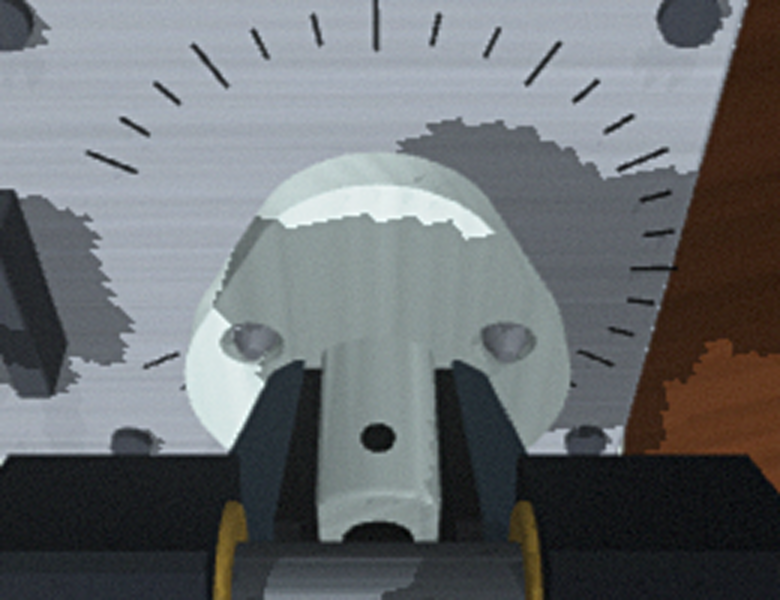

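View pics/s13z.png

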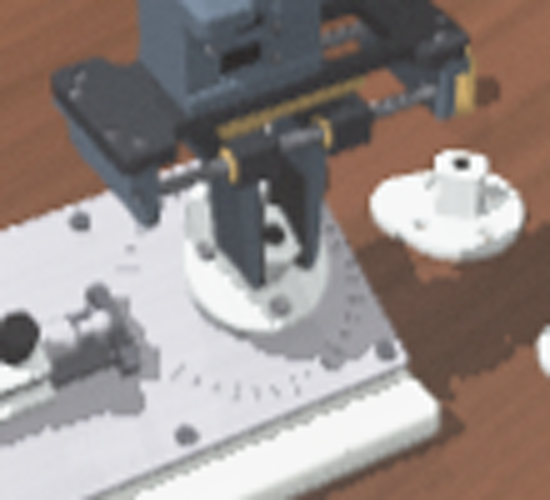

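Request:
{"op": "play_rows", "data": {"increments": [[0, 0, 0, 0, 0.5], [0, 0, 0, 0, 0.5], [0, 0, 0, 0, 0.5], [0, 0, 0, 0, 0.5], [-5, 1.3, 20, 0, 0.5], [-10, 2.6, 25, 0, 0.5], [-20, 5, 25, 0, 0.5], [0, 0, 0, 0, 0.5], [0, 0, 0, 0, 0.5]]}}

```text
time_s: 17.23
ee_pos: [505.2, 15.3, 197.1]
ee_rot: [180.0, 0.0, -14.5]
force: [-0.1, -0.0, -0.9]
gripper_width: 45.8
```

Run:
```python
from h import *
im,C,s=shot('wrist','w14'); print(s['time_s'],s['ee_pos'],s['ee_rot'],s['force'],s['torque'],s['gripper_width'])
cv2.imwrite('pics/w14z.png',cv2.resize(im[40:290,90:390],None,fx=2.6,fy=2.6,interpolation=cv2.INTER_CUBIC))
im,C,s=shot('side','s14'); cv2.imwrite('pics/s14z.png',cv2.resize(im[150:250,190:300],None,fx=5,fy=5,interpolation=cv2.INTER_CUBIC))
im,C,s=shot('scene','c14'); cv2.imwrite('pics/c14z.png',cv2.resize(im[140:250,220:340],None,fx=5,fy=5,interpolation=cv2.INTER_CUBIC))
```

```text
17.225 [505.22424434  15.28212095 197.06432387] [ 1.79979891e+02  1.56202005e-02 -1.45167972e+01] [-0.12508057 -0.00980157 -0.9067578 ] [0.05568056 0.02177042 0.02011136] 45.81739675592485
```

View pics/w14z.png

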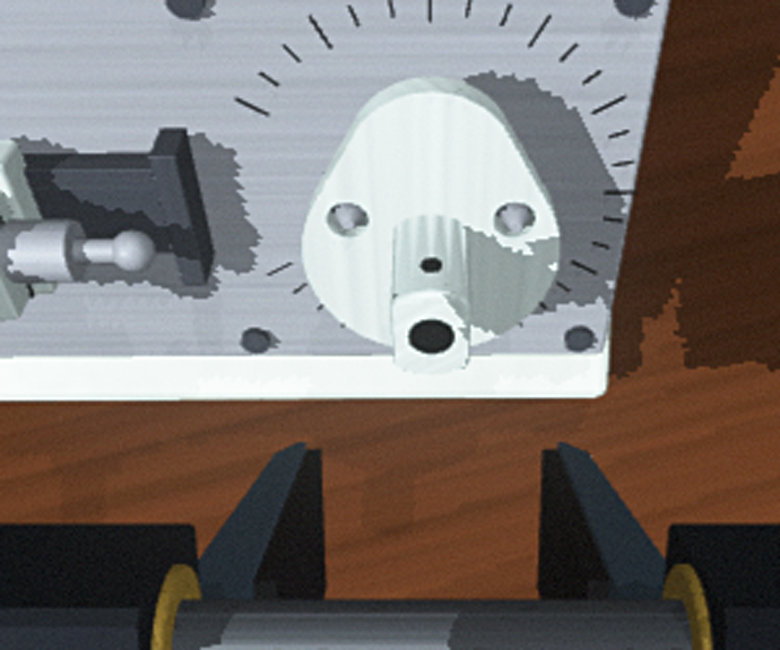

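View pics/s14z.png

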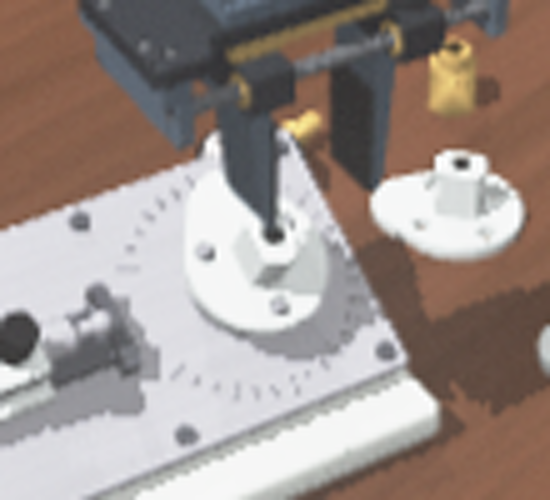

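View pics/c14z.png

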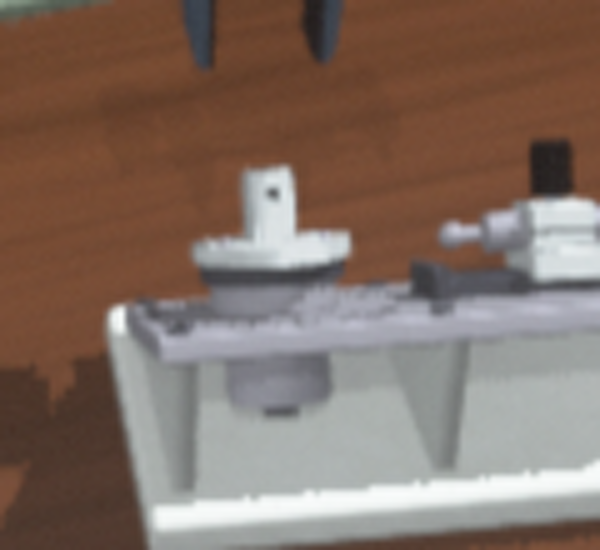

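Run:
```python
from fit import *
im,W=load('w14');p=np.load('bed2.npy');B=bed(p)
P=onplane(W,431/2.6+90,336/2.6+40,p[:3]+B@[0,0,40],B[:,2]);print('boss',B.T@(P-p[:3]))
for q in [(347,218),(515,219)]:
    P=onplane(W,q[0]/2.6+90,q[1]/2.6+40,p[:3]+B@[0,0,8],B[:,2]);print('hole',B.T@(P-p[:3]))
P=onplane(W,430/2.6+90,92/2.6+40,p[:3]+B@[0,0,8],B[:,2]);print('nose',B.T@(P-p[:3]))
# knob
k=p[:3]+B@[0,p[5],45]; print('knob',k,proj(W,k))
cv2.imwrite('pics/w14k.png',cv2.resize(im[0:250,0:200],None,fx=3,fy=2.4))
```

```text
boss [-1.91  0.14 40.  ]
hole [12.04 22.67  8.  ]
hole [ 11.34 -22.83   8.  ]
nose [48.37 -0.02  8.  ]
knob [565.84 138.28 139.62] [ 52.49 173.67]
```

View pics/w14.png

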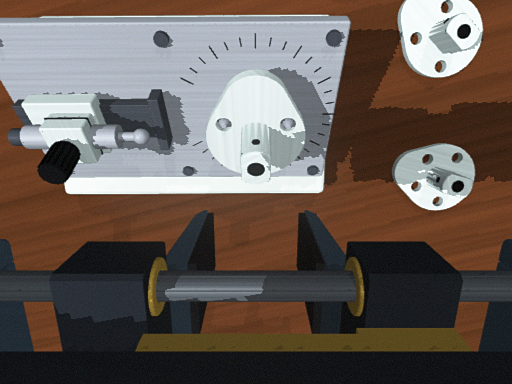

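Run:
```python
from fit import *
p=np.load('bed2.npy');B=bed(p)
for y in (164,148,117.5,113): print(y,p[:3]+B@[-4,y,28]+[0,0,14])
im,W=load('w14')
# knob estimate from w14
for q in [(48,174),(52,172)]:
    P=onplane(W,*q,p[:3]+B@[0,0,45],B[:,2]);print(B.T@(P-p[:3]))
cv2.imwrite('pics/w14k.png',cv2.resize(im[80:200,0:180],None,fx=4.4,fy=4.4,interpolation=cv2.INTER_CUBIC))
```

```text
164 [578.29 167.02 136.9 ]
148 [574.38 151.51 136.9 ]
117.5 [566.91 121.93 136.9 ]
113 [565.81 117.57 136.9 ]
[ -0.27 136.15  45.  ]
[  1.5  132.74  45.  ]
```

View pics/w14k.png

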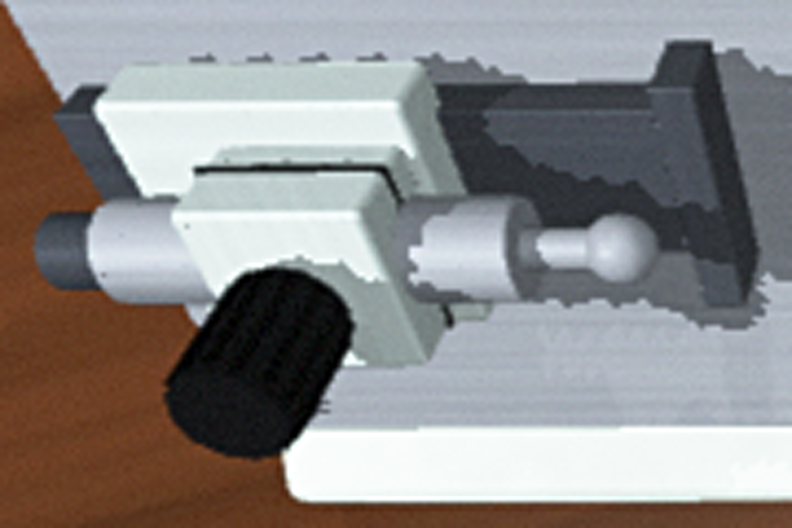

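Request:
{"op": "play_rows", "data": {"increments": [[18.2, 38, 5, 0, 1], [18.3, 38, 0, 0, 1], [18.3, 38, 0, 0, 1], [18.3, 37.7, 0, 0, 1], [0, 0, 0, 0, 1], [0, 0, -30, 0, 1], [0, 0, -25, 0, 1], [0, 0, -10, 0, 1], [0, 0, 0, 0, 1]]}}

```text
time_s: 18.5
ee_pos: [577.9, 166.5, 137.1]
ee_rot: [179.9, 0.1, -14.6]
force: [-0.7, -0.4, 0.4]
gripper_width: 0.7
```

Run:
```python
from h import *
im,C,s=shot('wrist','w15'); print(s['time_s'],s['ee_pos'],s['ee_rot'],s['force'],s['torque'],s['gripper_width'])
```

```text
18.5 [577.9232424  166.46361497 137.08280904] [ 1.79940950e+02  7.73931430e-02 -1.45517673e+01] [-0.66769935 -0.39645393  0.38577415] [0.06668096 0.03668449 0.01369865] 0.6530564706304061
```

View pics/w15.png

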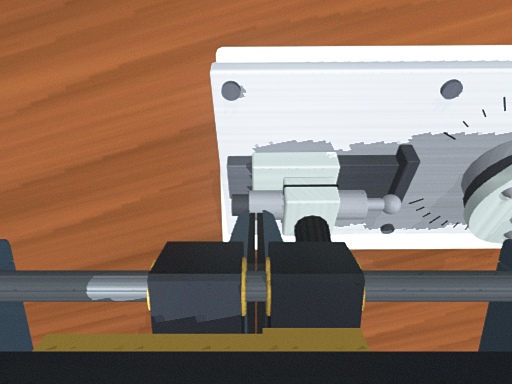

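Request:
{"op": "play_rows", "data": {"increments": [[-1, -4, 0, 0, 1], [-1, -4, 0, 0, 1], [-1, -4, 0, 0, 1], [-1, -4, 0, 0, 1], [-1, -4, 0, 0, 1], [-1, -4, 0, 0, 1], [-1, -4, 0, 0, 1], [-1, -4, 0, 0, 1], [-1, -4, 0, 0, 1], [-1, -4, 0, 0, 1], [-1, -4, 0, 0, 1], [0, 0, 0, 0, 1], [0, 0, 0, 0, 1]]}}

```text
time_s: 20.18
ee_pos: [568.0, 125.5, 138.2]
ee_rot: [-179.7, -0.1, -14.6]
force: [1.2, 8.2, -0.3]
gripper_width: 0.3
```

Run:
```python
from fit import *
im,C,s=shot('wrist','w16'); print(s['time_s'],s['ee_pos'],s['ee_rot'],s['force'],s['torque'],s['gripper_width'])
p=np.load('bed2.npy');B=bed(p);print(B.T@(s['ee_pos']-p[:3]),B.T@s['force'])
```

```text
20.175 [567.98 125.46 138.23] [-179.69   -0.06  -14.59] [ 1.17  8.16 -0.35] [ 1.38 -0.12  0.  ] 0.2658463714520292
[  3.81 121.18  41.19] [-0.92  8.2   0.13]
```

View pics/w16.png

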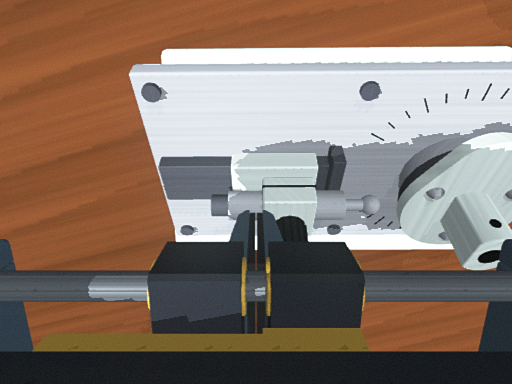

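Request:
{"op": "play_rows", "data": {"increments": [[-0.7, -3, 0, 0, 1], [-0.7, -3, 0, 0, 1], [-0.5, -2, 0, 0, 1], [0, 0, 0, 0, 1], [0, 0, 0, 0, 1]]}}

```text
time_s: 20.85
ee_pos: [566.0, 117.7, 138.2]
ee_rot: [-179.7, -0.0, -14.6]
force: [1.5, 8.6, -0.1]
gripper_width: 0.4
```

Run:
```python
from fit import *
im,C,s=shot('wrist','w17'); print(s['time_s'],s['gripper_width'])
p=np.load('bed2.npy');B=bed(p);print(B.T@(s['ee_pos']-p[:3]),B.T@s['force'])
cv2.imwrite('pics/w17z.png',cv2.resize(im[110:300,150:450],None,fx=2.6,fy=2.6,interpolation=cv2.INTER_CUBIC))
```

```text
20.85 0.4339248587981147
[  3.81 113.19  41.18] [-0.59  8.67  0.18]
```

View pics/w17z.png

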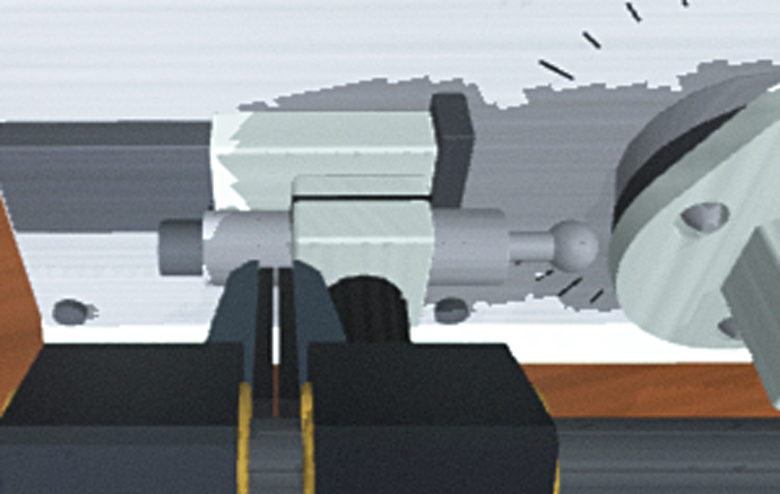

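Request:
{"op": "play_rows", "data": {"increments": [[-0.5, -2, 0, 0, 1], [-0.5, -2, 0, 0, 1], [0, 0, 0, 0, 1], [0, 0, 0, 0, 1], [0, 0, 0, 0, 1]]}}

```text
time_s: 21.52
ee_pos: [565.8, 116.7, 138.3]
ee_rot: [-179.3, -0.1, -14.7]
force: [1.7, 16.9, -2.5]
gripper_width: 0.4
```

Run:
```python
from fit import *
im,C,s=shot('wrist','w18'); print(s['time_s'],s['gripper_width'])
p=np.load('bed2.npy');B=bed(p);print(B.T@(s['ee_pos']-p[:3]),B.T@s['force'])
cv2.imwrite('pics/w18z.png',cv2.resize(im[110:300,150:450],None,fx=2.6,fy=2.6,interpolation=cv2.INTER_CUBIC))
```

```text
21.525 0.3939634099502157
[  3.89 112.15  41.27] [-3.39 16.8  -0.97]
```

View pics/w18z.png

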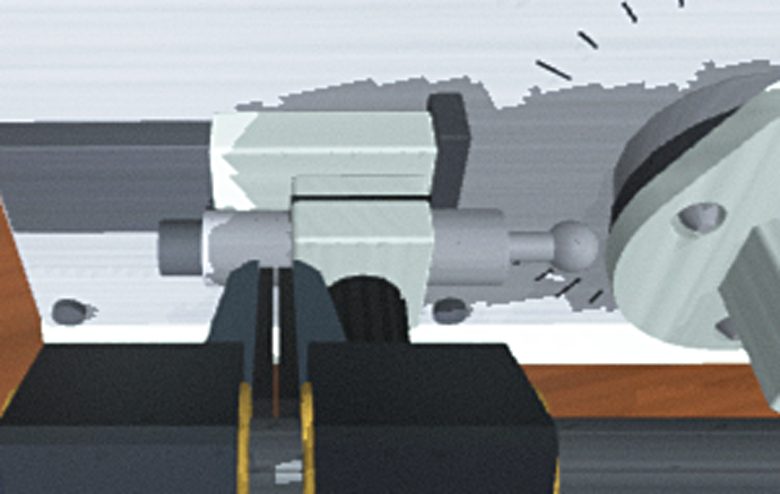

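Run:
```python
from fit import *
p=np.load('bed2.npy');B=bed(p);f=np.array([np.cos(p[3]),np.sin(p[3]),0])
for x,y in [(33,-46),(33,-36),(33,34),(22,34)]: print(x,y,p[:3]+B@[x,y,3.5]+16*f+[0,0,14])
print(B[:,0],B[:,1])
```

```text
33 -46 [585.36 -51.35 134.18]
33 -36 [587.81 -41.65 134.18]
33 34 [604.94  26.22 134.18]
22 34 [595.7   28.55 128.68]
[ 0.84 -0.21  0.5 ] [0.24 0.97 0.  ]
```

Request:
{"op": "play_rows", "data": {"increments": [[2, 8, 0, 0, 1], [2, 8, 0, 0, 1], [0, 0, 40, 0, 1], [0, 0, 38, 0, 1], [4.2, -44.6, 0, 0.4, 1], [4.2, -44.6, 0, 0, 1], [4.3, -44.6, 0, 0, 1], [4.3, -44.7, 0, 0, 1], [0, 0, -30, 0, 1], [0, 0, 0, 0, 1], [0, 0, 0, 0, 1]]}}

```text
time_s: 22.95
ee_pos: [585.7, -51.2, 186.4]
ee_rot: [180.0, -0.0, -14.1]
force: [0.2, 0.6, 0.2]
gripper_width: 0.6
```

Run:
```python
from fit import *
im,C,s=shot('wrist','w19'); print(s['time_s'],s['gripper_width'],s['ee_pos'],s['ee_rot'],s['force'])
im,C,s=shot('side','s19'); cv2.imwrite('pics/s19z.png',cv2.resize(im[110:270,140:320],None,fx=3.5,fy=3.5,interpolation=cv2.INTER_CUBIC))
```

```text
22.95 0.6391844020849613 [585.69 -51.2  186.38] [179.99  -0.04 -14.09] [0.17 0.6  0.25]
```

View pics/w19.png

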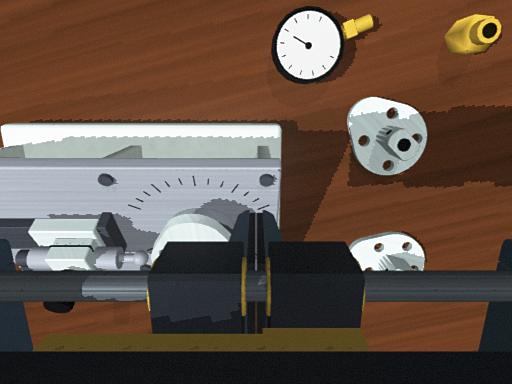

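View pics/s19z.png

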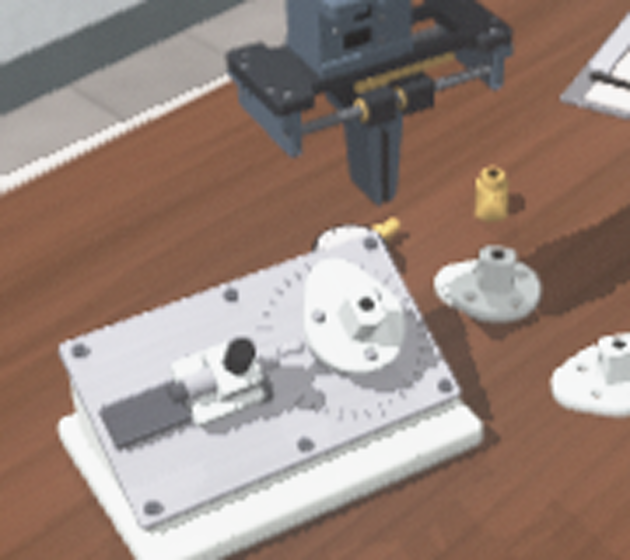

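Request:
{"op": "play_rows", "data": {"increments": [[0, 0, -25, 0, 1], [0, 0, -20, 0, 1], [0, 0, -6, 0, 1], [0, 0, 0, 0, 1], [1, 3.9, 0, 0, 1], [1, 3.9, 0, 0, 1], [1, 3.9, 0, 0, 1], [1, 3.9, 0, 0, 1], [1, 3.9, 0, 0, 1], [1, 3.9, 0, 0, 1], [0, 0, 0, 0, 1]]}}

```text
time_s: 24.42
ee_pos: [592.9, -28.6, 135.7]
ee_rot: [180.0, -0.2, -14.1]
force: [2.6, -5.0, 3.1]
gripper_width: 0.4
```

Run:
```python
from fit import *
im,C,s=shot('wrist','w20'); p=np.load('bed2.npy');B=bed(p);print(s['time_s'],B.T@(s['ee_pos']-p[:3]),B.T@s['force'],s['torque'])
im,C,s=shot('side','s20'); cv2.imwrite('pics/s20z.png',cv2.resize(im[110:270,140:320],None,fx=3.5,fy=3.5,interpolation=cv2.INTER_CUBIC))
```

```text
24.425 [ 56.1  -22.1    8.05] [ 4.77 -4.26  0.78] [-0.74 -0.26  0.08]
```

View pics/s20z.png

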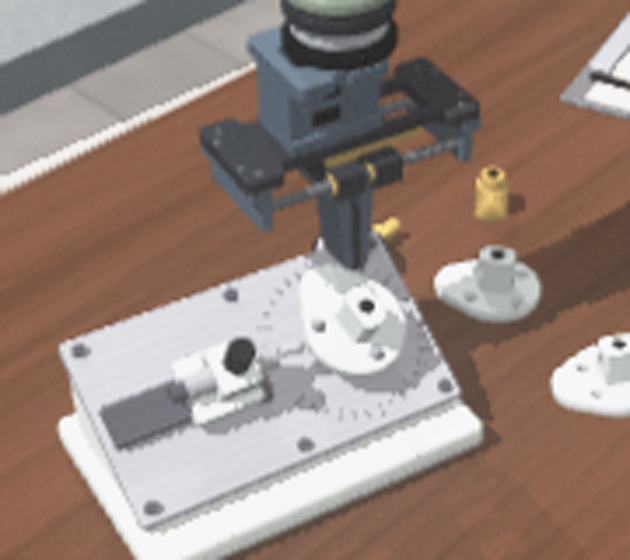

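View pics/w20.png

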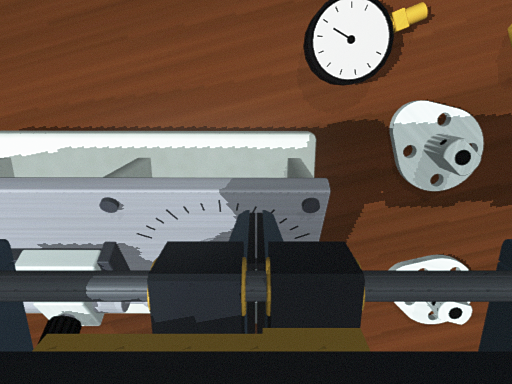

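Request:
{"op": "play_rows", "data": {"increments": [[1, 3.9, 0, 0, 1], [1, 3.9, 0, 0, 1], [1, 3.9, 0, 0, 1], [1, 3.9, 0, 0, 1], [1, 3.9, 0, 0, 1], [1, 3.9, 0, 0, 1], [1, 3.9, 0, 0, 1], [1, 3.9, 0, 0, 1], [0, 0, 0, 0, 1]]}}

```text
time_s: 25.65
ee_pos: [599.7, 2.8, 134.7]
ee_rot: [179.9, -0.1, -14.1]
force: [3.5, -4.9, 2.9]
gripper_width: 0.5
```

Run:
```python
from fit import *
im,C,s=shot('wrist','w21'); p=np.load('bed2.npy');B=bed(p);print(s['time_s'],B.T@(s['ee_pos']-p[:3]),B.T@s['force'],s['torque'])
im,C,s=shot('side','s21'); cv2.imwrite('pics/s21z.png',cv2.resize(im[110:270,140:320],None,fx=3.5,fy=3.5,interpolation=cv2.INTER_CUBIC))
```

```text
25.65 [54.71 10.05  7.78] [ 5.43 -3.84  0.17] [-0.72 -0.62 -0.  ]
```

View pics/s21z.png

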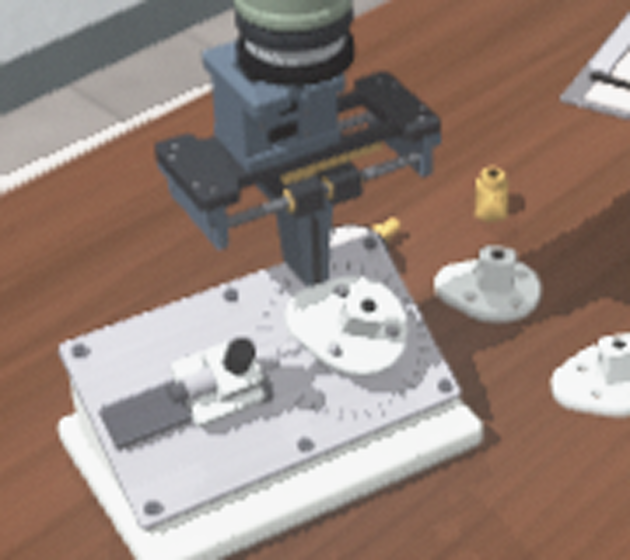

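Turning well (about 50°). Continue to yc≈34, then start the downslope push.

Request:
{"op": "play_rows", "data": {"increments": [[1, 3.9, 0, 0, 1], [1, 3.9, 0, 0, 1], [1, 3.9, 0, 0, 1], [1, 3.9, 0, 0, 1], [1, 3.9, 0, 0, 1], [0.7, 2.9, 0, 0, 1], [-2.5, 0.6, -1.5, 0, 1], [-2.5, 0.6, -1.5, 0, 1], [0, 0, 0, 0, 1], [0, 0, 0, 0, 1]]}}

```text
time_s: 27.0
ee_pos: [603.2, 27.9, 133.3]
ee_rot: [-179.8, -0.4, -14.1]
force: [8.2, -0.7, 5.4]
gripper_width: 0.1
```

Run:
```python
from fit import *
im,C,s=shot('wrist','w22'); p=np.load('bed2.npy');B=bed(p);print(s['time_s'],B.T@(s['ee_pos']-p[:3]),B.T@s['force'],s['torque'])
im,C,s=shot('side','s22'); cv2.imwrite('pics/s22z.png',cv2.resize(im[150:250,170:290],None,fx=5,fy=5,interpolation=cv2.INTER_CUBIC))
```

```text
27.0 [51.61 35.19  7.93] [9.76 1.31 0.65] [ 0.02 -1.32  0.01]
```

View pics/s22z.png

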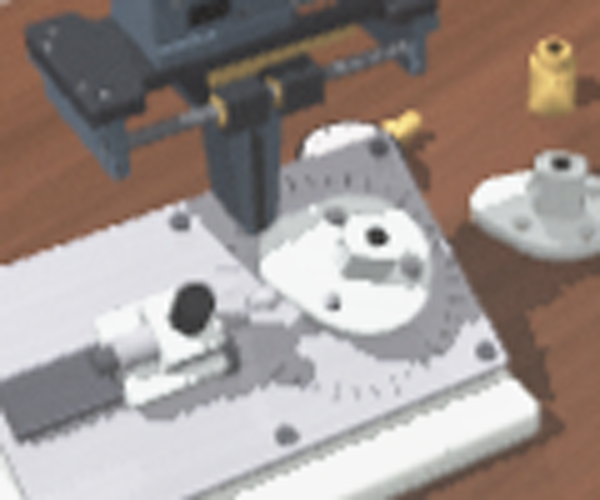

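View pics/w22.png

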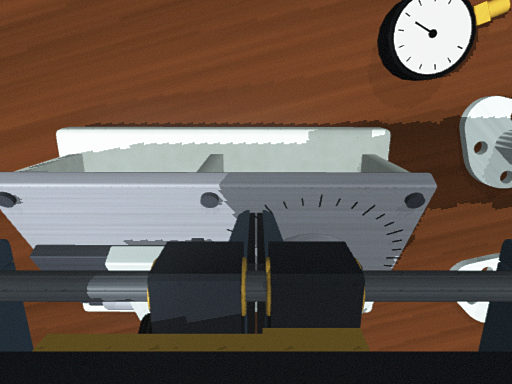

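Request:
{"op": "play_rows", "data": {"increments": [[-1.7, 0.4, -1, 0, 1], [-1.7, 0.4, -1, 0, 1], [-1.7, 0.4, -1, 0, 1], [-1.7, 0.4, -1, 0, 1], [0, 0, 0, 0, 1], [0, 0, 0, 0, 1]]}}

```text
time_s: 27.85
ee_pos: [600.6, 31.3, 131.6]
ee_rot: [-179.4, -1.0, -14.2]
force: [13.4, 5.5, 9.5]
gripper_width: -0.0
```

Run:
```python
from fit import *
p=np.load('bed2.npy');B=bed(p);s=env.state();print(s['time_s'],B.T@(s['ee_pos']-p[:3]),B.T@s['force'],s['torque'])
im,C,s=shot('side','s23'); cv2.imwrite('pics/s23z.png',cv2.resize(im[150:250,170:290],None,fx=5,fy=5,interpolation=cv2.INTER_CUBIC))
im,C,s=shot('scene','c23'); cv2.imwrite('pics/c23z.png',cv2.resize(im[140:250,220:370],None,fx=5,fy=5,interpolation=cv2.INTER_CUBIC))
```

```text
27.85 [47.87 37.91  8.11] [14.85  8.65  2.45] [ 0.96 -2.39 -0.07]
```

View pics/s23z.png

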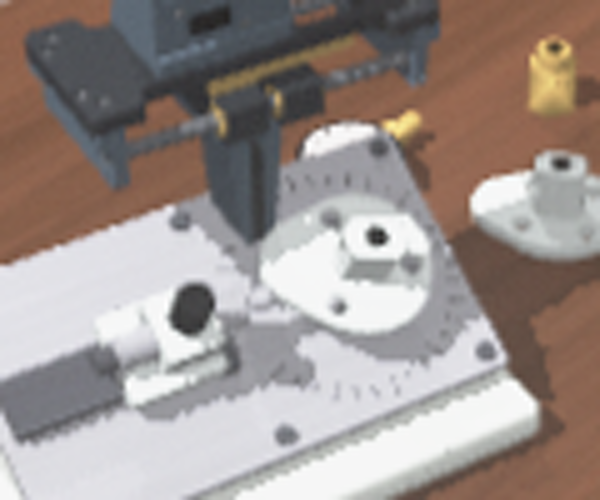

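View pics/c23z.png

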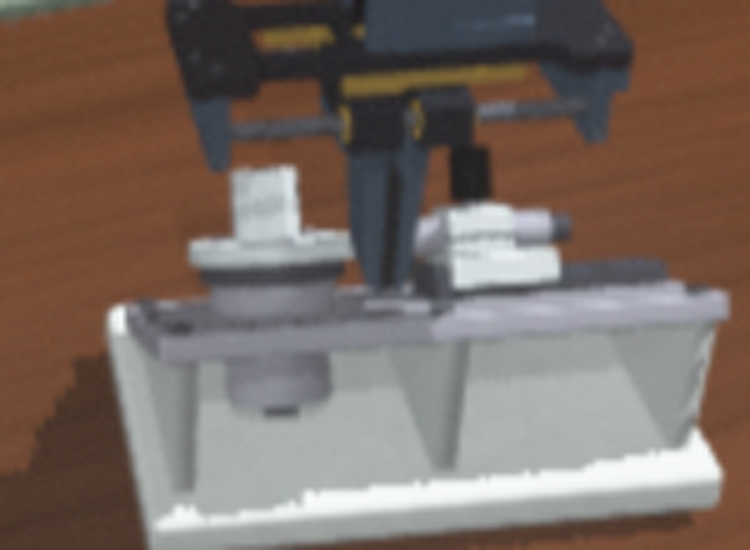

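Run:
```python
from fit import *
p=np.load('bed2.npy');B=bed(p);D=cam('side')
for name,Q in [('s22',[(334,215),(411,267),(334,302)]),('s23',[(331,218),(410,262),(340,306)])]:
  H=[]
  for q in Q:
    P=onplane(D,(q[0]+.5)/5-.5+170,(q[1]+.5)/5-.5+150,p[:3]+B@[0,0,9],B[:,2]); H.append(B.T@(P-p[:3]))
  H=np.array(H);c=H.mean(0);a=np.degrees(np.arctan2(H[:,1]-c[1],H[:,0]-c[0]));print(name,c,a)
  # holes at cam 60,180,300
```

```text
s22 [-2.95 -0.72  9.  ] [   2.12 -118.35  123.46]
s23 [-3.38 -0.87  9.  ] [   7.13 -111.69  130.1 ]
```

Run:
```python
from fit import *
im,C,s=shot('wrist','w23');cv2.imwrite('pics/w23z.png',cv2.resize(im[150:340,100:400],None,fx=2.6,fy=2.6,interpolation=cv2.INTER_CUBIC))
```

```text
(no output)
```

View pics/w23z.png

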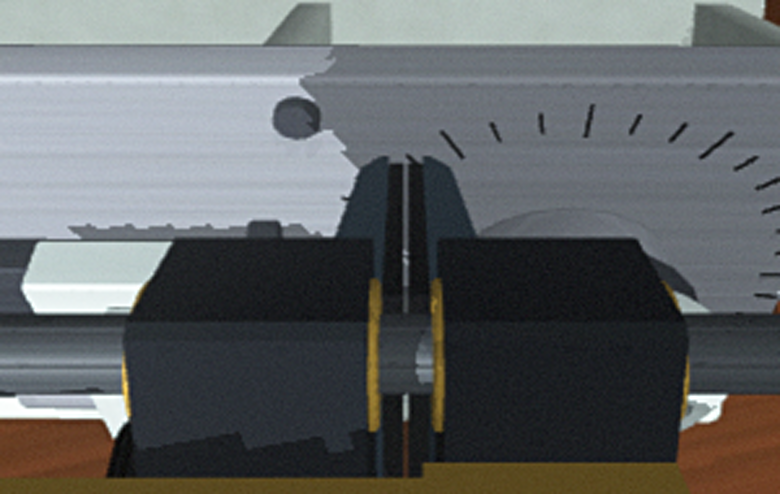

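Request:
{"op": "play_rows", "data": {"increments": [[-1.4, 1.2, -1, 0, 1], [-1.4, 1.2, -1, 0, 1], [-1.7, 0.4, -1, 0, 1], [-1.7, 0.4, -1, 0, 1], [0, 0, 0, 0, 1], [0, 0, 0, 0, 1]]}}

```text
time_s: 28.75
ee_pos: [596.2, 36.8, 128.4]
ee_rot: [-179.1, -1.2, -14.3]
force: [16.2, 11.7, 10.3]
gripper_width: 0.1
```

Run:
```python
from fit import *
p=np.load('bed2.npy');B=bed(p);s=env.state();print(s['time_s'],B.T@(s['ee_pos']-p[:3]),B.T@s['force'],s['torque'])
im,C,s=shot('side','s24'); cv2.imwrite('pics/s24z.png',cv2.resize(im[150:250,170:290],None,fx=5,fy=5,interpolation=cv2.INTER_CUBIC))
```

```text
28.75 [41.35 42.15  8.21] [16.25 15.35  2.49] [ 2.21 -2.77 -0.19]
```

View pics/s24z.png

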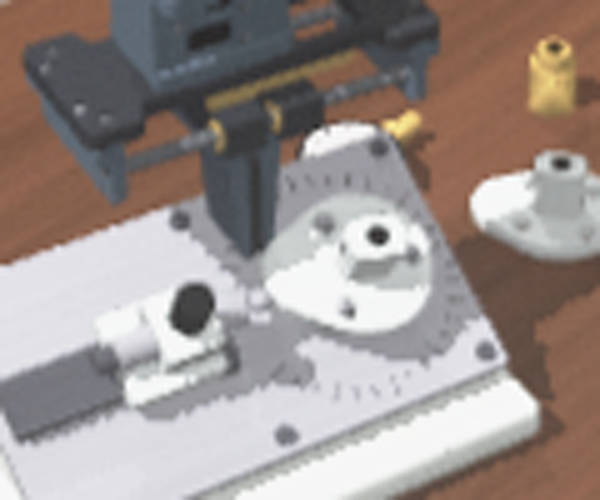

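Run:
```python
from fit import *
p=np.load('bed2.npy');B=bed(p);D=cam('side')
for x,y in [(53,42),(53,27),(43,27),(38,27)]: print(x,y,p[:3]+B@[x,y,8])
H=[]
for q in [(322,225),(412,257),(348,310)]:
    P=onplane(D,(q[0]+.5)/5-.5+170,(q[1]+.5)/5-.5+150,p[:3]+B@[0,0,9],B[:,2]); H.append(B.T@(P-p[:3]))
H=np.array(H);c=H.mean(0);a=np.degrees(np.arctan2(H[:,1]-c[1],H[:,0]-c[0]));print(c,a-[-60,-180,60])
```

```text
53 42 [605.99  34.2  134.08]
53 27 [602.32  19.66 134.08]
43 27 [593.93  21.78 129.08]
38 27 [589.73  22.84 126.58]
[-4.4  -0.54  9.  ] [79.19 76.36 78.51]
```

Request:
{"op": "play_rows", "data": {"increments": [[9.4, 1.3, 5.5, 0, 1], [9.5, 1.3, 5.5, 0, 1], [-1.8, -7.2, 0, 0, 1], [-1.9, -7.3, 0, 0, 1], [0, 0, 0, 0, 1]]}}

```text
time_s: 29.42
ee_pos: [601.1, 18.8, 134.2]
ee_rot: [180.0, 0.1, -14.2]
force: [0.3, 0.2, 0.2]
gripper_width: 0.3
```

Request:
{"op": "play_rows", "data": {"increments": [[-4.2, 1, -2.5, 0, 1], [-4.2, 1, -2.5, 0, 1], [-1.7, 0.4, -1, 0, 1], [0, 0, 0, 0, 1], [0, 0, 0, 0, 1]]}}

```text
time_s: 30.05
ee_pos: [597.0, 21.9, 131.6]
ee_rot: [-179.9, -0.7, -14.1]
force: [8.1, -0.8, 6.6]
gripper_width: 0.4
```

Run:
```python
from fit import *
p=np.load('bed2.npy');B=bed(p);s=env.state();print(s['time_s'],B.T@(s['ee_pos']-p[:3]),B.T@s['force'],s['torque'])
im,C,s=shot('side','s25'); cv2.imwrite('pics/s25z.png',cv2.resize(im[150:250,170:290],None,fx=5,fy=5,interpolation=cv2.INTER_CUBIC))
im,C,s=shot('scene','c25'); cv2.imwrite('pics/c25z.png',cv2.resize(im[140:250,220:370],None,fx=5,fy=5,interpolation=cv2.INTER_CUBIC))
```

```text
30.05 [46.81 27.89  8.69] [10.24  1.2   1.68] [-0.18 -1.26 -0.  ]
```

View pics/s25z.png

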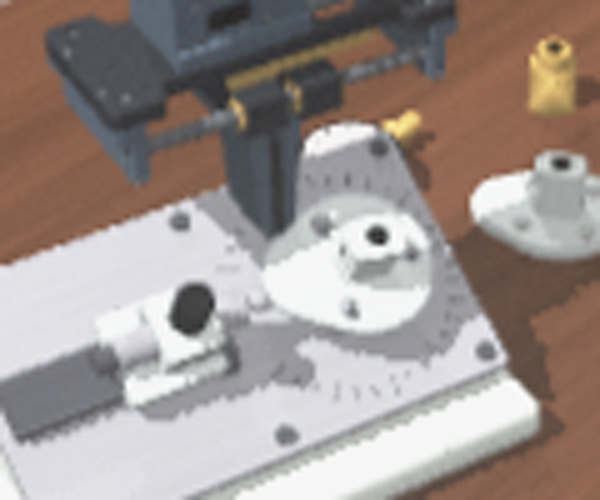

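View pics/c25z.png

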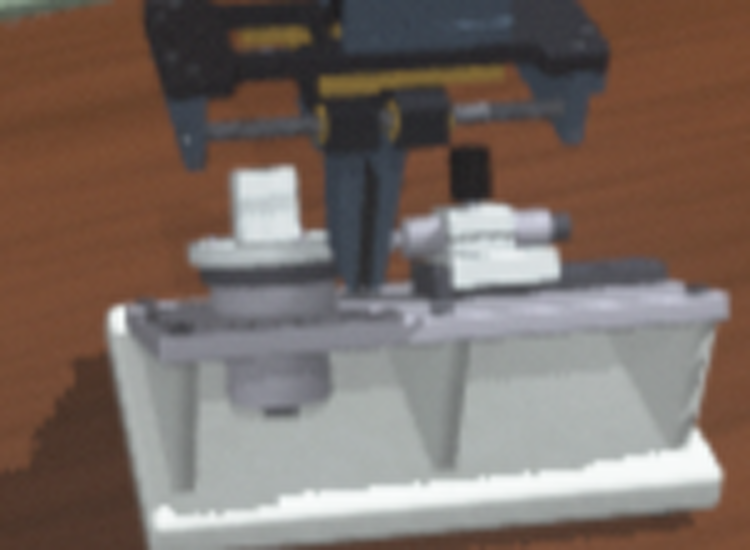

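Request:
{"op": "play_rows", "data": {"increments": [[-1.7, 0.4, -1, 0, 1], [-1.7, 0.4, -1, 0, 1], [-0.8, 0.2, -0.5, 0, 1], [0, 0, 0, 0, 1], [0, 0, 0, 0, 1]]}}

```text
time_s: 30.78
ee_pos: [595.6, 24.1, 130.7]
ee_rot: [-179.6, -1.1, -14.1]
force: [11.0, 1.8, 8.8]
gripper_width: 0.5
```

```bash
cat > ang.py <<'E'
from fit import *
p=np.load('bed2.npy');B=bed(p)
s=env.state();print(s['time_s'],B.T@(s['ee_pos']-p[:3]),B.T@s['force'])
n=sys.argv[1]
im,C,s=shot('side','s'+n); cv2.imwrite(f'pics/s{n}z.png',cv2.resize(im[165:235,210:275],None,fx=9,fy=8,interpolation=cv2.INTER_CUBIC))
E
cat > ang2.py <<'E'
from fit import *
p=np.load('bed2.npy');B=bed(p);D=cam('side')
Q=np.array(eval(sys.argv[1]));H=[]   # order: (holes) at theta+60, theta-60, theta-180 as in image upper, right, lower
for q in Q:
    P=onplane(D,(q[0]+.5)/9-.5+210,(q[1]+.5)/8-.5+165,p[:3]+B@[0,0,9],B[:,2]); H.append(B.T@(P-p[:3]))
H=np.array(H);c=H.mean(0);a=np.degrees(np.arctan2(H[:,1]-c[1],H[:,0]-c[0]));print(c,a-[-60,-180,60])
E
python3 ang.py 26
```

```text
30.775 [44.72 29.63  8.85] [13.27  4.43  2.51]
```

View pics/s26z.png

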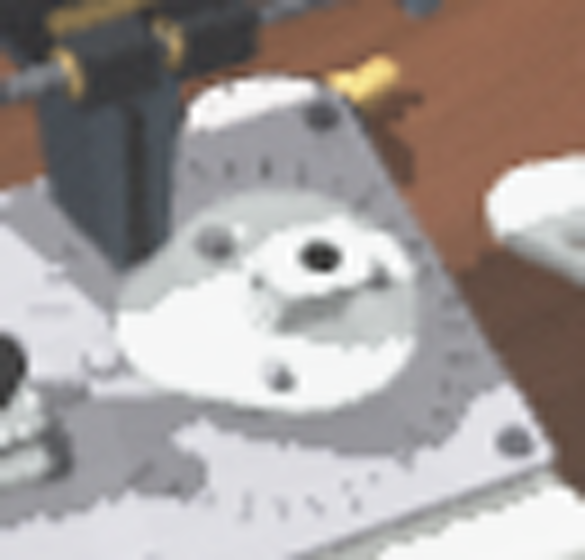

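```bash
python3 ang2.py "[(216,243),(380,273),(281,380)]"
```

```text
[-3.48 -1.88  9.  ] [85.74 86.81 86.11]
```

Request:
{"op": "play_rows", "data": {"increments": [[-1.7, 0.2, -1, 0, 1], [-1.7, 0.2, -1, 0, 1], [-0.8, 0, -0.5, 0, 1], [0, 0, 0, 0, 1], [0, 0, 0, 0, 1]]}}

```text
time_s: 31.45
ee_pos: [593.9, 26.2, 129.5]
ee_rot: [-179.4, -1.4, -14.2]
force: [15.2, 6.3, 11.8]
gripper_width: 0.6
```

```bash
python3 ang.py 27
```

```text
31.45 [42.31 31.28  8.91] [17.3   9.83  3.66]
```

View pics/s27z.png

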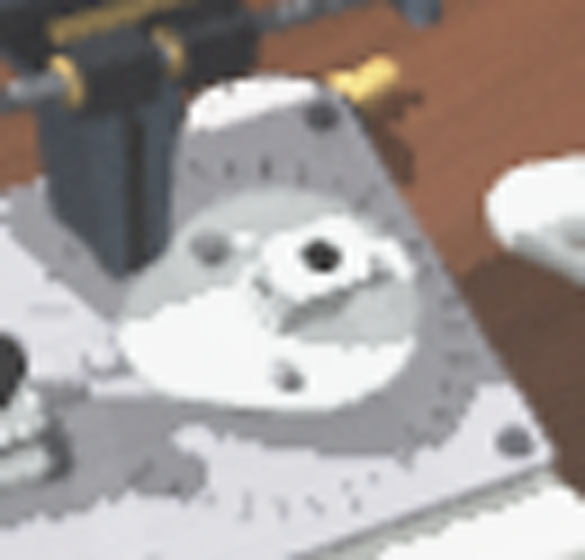

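```bash
python3 ang2.py "[(210,248),(380,265),(290,379)]"
```

```text
[-3.19 -2.35  9.  ] [92.11 91.24 90.72]
```

Request:
{"op": "play_rows", "data": {"increments": [[6, -1, 3, 0, 1], [7, -1, 3, 0, 1], [10, 0, 5, 0, 1], [0, 0, 40, 0, 1], [0, 0, 40, 0, 1], [-50, 0, 0, 0, 1], [-49, -1.5, -14, 0, 1], [0, 0, 0, 0, 1], [0, 0, 0, 0, 1]]}}

```text
time_s: 32.62
ee_pos: [508.4, 19.8, 201.1]
ee_rot: [-180.0, -0.1, -14.1]
force: [0.2, 0.3, 0.8]
gripper_width: 0.6
```

Run:
```python
from fit import *
im,C,s=shot('wrist','w28');print(s['time_s'],s['ee_pos'],s['force']);cv2.imwrite('pics/w28z.png',cv2.resize(im[40:240,40:340],None,fx=2.6,fy=2.6,interpolation=cv2.INTER_CUBIC))
im,C,s=shot('side','s28');cv2.imwrite('pics/s28z.png',cv2.resize(im[150:250,170:290],None,fx=5,fy=5,interpolation=cv2.INTER_CUBIC))
im,C,s=shot('scene','c28'); cv2.imwrite('pics/c28z.png',cv2.resize(im[140:250,220:370],None,fx=5,fy=5,interpolation=cv2.INTER_CUBIC))
```

```text
32.625 [508.44  19.84 201.07] [0.15 0.29 0.79]
```

View pics/w28z.png

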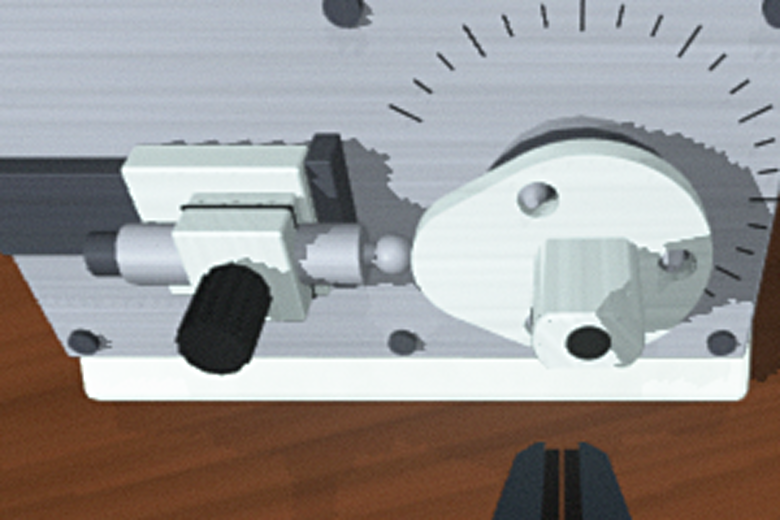

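View pics/c28z.png

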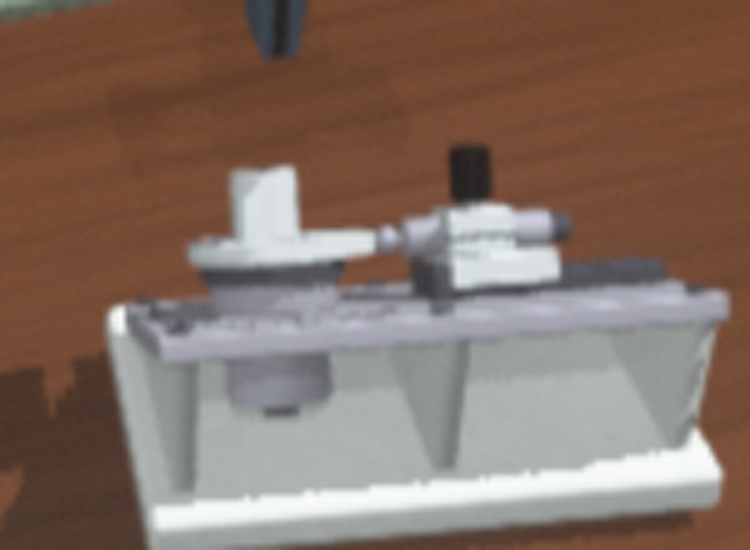

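View pics/s28z.png

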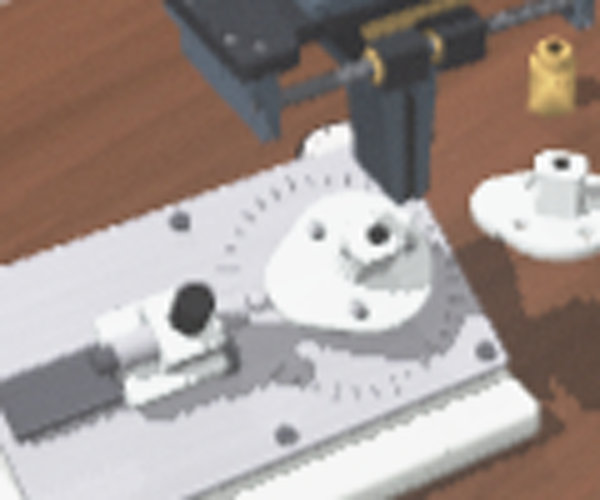

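Run:
```python
from fit import *
im,W=load('w28');p=np.load('bed2.npy');B=bed(p)
def at(q,z):
    P=onplane(W,(q[0]+.5)/2.6-.5+40,(q[1]+.5)/2.6-.5+40,p[:3]+B@[0,0,z],B[:,2]);return B.T@(P-p[:3])
b=at((588,342),40);h1=at((538,199),8);h2=at((678,258),8);k=at((222,345),45)
print(b,h1,h2,'knob',k,'tip',at((411,254),4))
d=h1-h2;print('dist',np.linalg.norm(d)); # holes at th-60 and th-180: chord direction angle = th-60-180+150.. 
for th in range(80,101,2):
    t=np.radians(th);e=26*np.array([np.cos(t-np.pi/3)-np.cos(t-np.pi),np.sin(t-np.pi/3)-np.sin(t-np.pi)])
    a=np.degrees(np.arctan2(d[1],d[0])-np.arctan2(e[1],e[0]));
    if abs(a)<1.5: print('theta',th+a)
cv2.imwrite('pics/w28y.png',cv2.resize(im[80:190,180:330],None,fx=5,fy=5,interpolation=cv2.INTER_CUBIC))
# overlay of model at theta
for th,col in [(90,(0,0,255)),]:
    c=np.array([-1.7,0]);t=np.radians(th);pts=[]
    al=np.arccos((36-22)/28)
    for a in np.linspace(-al,al,40): pts.append(28*np.array([1,0])+22*np.array([np.cos(a),np.sin(a)]))
    for a in np.linspace(al,2*np.pi-al,80): pts.append(36*np.array([np.cos(a),np.sin(a)]))
    for a in (60,180,300):
        pass
    R=np.array([[np.cos(t),-np.sin(t)],[np.sin(t),np.cos(t)]])
    big=cv2.resize(im,None,fx=4,fy=4,interpolation=cv2.INTER_CUBIC)
    pp=np.array([proj(W,p[:3]+B@[*(c+R@x),8]) for x in pts]);cv2.polylines(big,[np.int32((pp+.5)*4)],True,col,1)
    cv2.imwrite('pics/ov.png',big[300:780,640:1340])
```

```text
[-2.21 -1.31 40.  ] [20.39 11.96  8.  ] [  0.53 -27.58   8.  ] knob [ 1.43 92.28 45.  ] tip [-1.12 49.25  4.  ]
dist 44.243320744479966
theta 93.33227492548053
theta 93.33227492548053
```

View pics/ov.png

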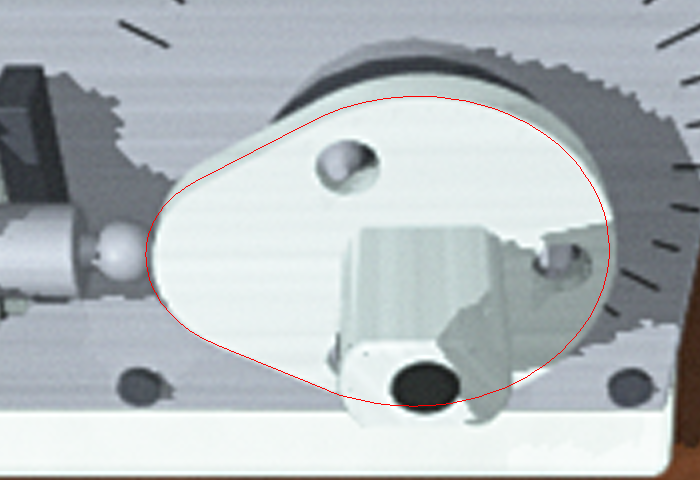

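Run:
```python
from workcell import env
print(env.job_done()); print(env.state()['time_s'])
```

```text
the job is handed in; nothing more can be done
None
the job is handed in; nothing more can be done
```

The three-hole cam is seated on the hub, the carriage is home against its stop, and the cam's high point bears on the probe tip. I handed the job in at about 32.8 s of the 64 s allowed; it gives no verdict, so these are my own checks.

**What I did**
- **Hub:** I pushed on its studs to turn it from about -30° to about -61°. The first push went 7° too far, so I pushed it back.
- **Cam:** I gripped it by the flats and let it pivot in the jaws until it lay flat on the sloping face over all three studs. The lobe was pointing up the slope, about 90° from the probe.
- **Carriage:** I slid it until the force jumped from 9 N to 17 N with almost no further travel, so I took it to be home. The tip was still clear of the cam.
- **Turning the cam:** I pushed the lobe round with the closed fingertips. Near 78° they began sliding off the nose, so I moved them and finished the turn. The highest force I read was about 22 N.

**Last checks, from the camera pictures**
- **High point:** it points at the probe within about 3°; the hole positions gave 93°, and the outline overlay fits 90°.
- **Seating:** the cam looks flat, with its centre about 2.5 mm off the hub axis, almost all of it down the slope.
- **Plunger:** the cam edge at the tip is about 49 mm from the axis and the ball touches it, so the plunger is pushed in about 9 mm.
- **Carriage:** the block shows no gap at the stop. The thumb screw measured 92 mm from the axis instead of the 95 mm it should be at home; I put that 3 mm down to calibration and reading error.
- **Clear of the arm:** it touches nothing. The other cam plates and the bench items were never touched and look unmoved, though I did not re-measure them.

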